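# Draw the bore plug from a gearbox casting with a quarter-turn puller

## Robot

A 6-joint arm with a two-finger parallel gripper is mounted at the origin on the work surface. World frame = base frame: x ahead of the robot, y to its left, z up, the work surface at z = 0. Lengths are in mm, angles in rad, forces in N, time in s.
With the tool pointing down it reaches from about 350 to 775 mm from the base axis. Payload 7.3 kg.
Tool frame: the origin (TCP) lies between the finger pads; the fingertips stand 22 mm ahead of it and the grasp point (between the pads) lies 3 mm ahead of it (nose_length is the distance from the TCP to the fingertips, in mm); z points along the fingers, y is the direction in which the jaws open and shut (so a half turn about z gives the same grasp; the last joint's range is limited). The gripper opens to 92 mm and grips with 3 to 60 N. Pads are 19 mm wide; open, the fingers measure 130 mm over their backs; the gripper's body (75 mm by 190 mm) begins 47 mm behind the grasp point.
Start: joints at [1.141, 0.342, 1.524, -0, 1.275, -0.146], TCP at [146.987, 504.021, 248.741] pointing down, gripper open.
Joint ranges: [-2.53, 2.53], [-0.77, 2.02], [0.04, 2.7], [-1, 4.14], [0.28, 2.66], [-3.11, 3.11]. Speed limits (rad/s): [2.57, 2.57, 3.14, 3.14, 3.14, 3.14].

## Interface

Orientations are given as [roll, pitch, yaw] about the fixed x, y, z axes, in that order (R = Rz(yaw) Ry(pitch) Rx(roll)).
In Python, from plant import get_obs, capture, close_job, nose_length gives the robot as it stands.
- The arm moves only by the tool step_arm, never from a script. Its argument "increments" is text: rows parted by semicolons, each of 7 numbers parted by spaces: the turn, a rotation vector about the tool's x, y, z in rad, then the shift along the tool's x, y, z in mm, then the opening, from -1 (shut) to 1 (fully open). A call has 1 to 20 rows; each row is the pose to reach, as a shift and turn from the pose commanded when the call began, along the tool's axes at that moment; what a row does not reach only later rows make up. A row lasts 1/8 s, in which the tool goes at most 62.5 mm and 10.7 degrees, less where a joint would pass 70% of its speed; a pose out of reach is approached as far as the arm can. A call with a gripper value outside its range is refused whole. The fingers move at their own pace and stop on an object; the grip force is fixed at half the most. Time passes only in rows, so rows that repeat a pose let the fingers close. It gives the time, the measured TCP pose, the force and the opening at its end, in the units of the state.
- get_obs(): the state, without advancing time (a new reading comes with each control period).
- capture(name): name is "scene" or "side" or "wrist"; returns a dict with "frame" (384x512x3 uint8, red, green, blue), "K" (3x3 intrinsics, pixels), "extrinsics" (4x4, takes a point from world to camera coordinates); the wrist camera has in their place "tool_from_camera" (4x4, takes a point from camera to tool coordinates, whose origin is the TCP and whose axes are the flange's). Camera axes: x right, y down, z forward; pixel columns grow to the right and rows downward; lengths in mm; the calibration is good to about 2 mm. A picture is of the moment at which its call begins: read the wrist's pose just before it. There is no depth.
- close_job(): hands the job in, once; it reports no verdict.
The state is a dict: "time": time; "joint_positions": joint angles; "dq": joint speeds; "tau": joint torques, N m; "tool_pos": TCP position; "tcp_rot": TCP orientation; "contact_force": force on the tool from outside, world axes, zero at the start; "moment": the same for the moment, N m; "grip_width": finger opening in mm.
Only numpy, scipy, OpenCV 4.12 (cv2) and the standard library are available. Lean on these libraries where they do the work, as an engineer would, in place of code of your own. Each camera call takes 0.05 s, during which the arm holds its last target.

## Task

Take the red-handled puller from its blue holder, find the start of the thread in the square plug by feel and keep it lightly pressed while you screw it clockwise until it comes to its stop, without forcing it. Then draw the plug straight up out of the aluminium casting and set it down gently, upright, in the black tray, leaving the puller screwed in the plug. Leave everything else on the bench where it is.

Things in the scene. Friction and masses are not known exactly. Their poses are not given: they have to be found in the camera images.
- puller: T-handled puller, upright, about 0.18 kg. Origin: centre of the underside of its steel flange (40 mm across, 5 mm thick); z up. A 14 mm sleeve rises from the flange to the red grip bar. Below, a 12 mm shank ends in a T-head. It stands with the flange on the holder's top and the shank in the holder's hole: lift it 50 mm to clear. x lies along the grip bar and along the T-head.
- puller_grip (a point): centre of the red grip bar, 60 mm above the flange's underside; the bar is 90 mm long along x, 16 mm wide, 16 mm high
- puller_tip (a point): centre of the underside of the T-head (26 mm long along x, 6 mm wide, 5 mm high), 42 mm below the flange's underside when the shank is out. The shank turns with the handle but can be pushed up into it by as much as 16 mm against a spring: 1.8 N to start, then 0.3 N per mm.
- plug: square steel plug 44 x 44 x 34 mm, origin at the centre of its underside, seated in the casting with its top flush with the casting's top. About 0.6 kg; a seal grips its sides and drags with roughly 9 N until it is about 24 mm up; it is wholly out of its bore at 34 mm. Screwed in it, the puller stands or leans a little by itself.
- plug_mouth (a point): centre of the plug's top face. A brass insert there has a slot 28 mm long, 9 mm wide for the T-head and a middle of 13 x 15 mm for the shank. The slot (thread start) lies along the plug's x only to within 0.45 rad either way, other each time and not in the measured pose: press lightly (some 4 N) and turn until the head drops in, to about 11 mm below the top.
- thread_floor (a point): point on the plug's axis 14 mm below its top. From the slot, turning clockwise seen from above, the head runs under the lip down a coarse thread to a hard stop about 0.8 rad past the slot (up to 1 rad after it drops in), 14.7 mm deep; keep it lightly pressed (4 N) so that it sinks. More than 40 N between puller and plug (about 0.4 N m against the stop, or a hard press) spoils it. Turning back lets the head out.
- housing: aluminium gearbox casting, fixed, 150 x 110 x 60 mm (x, y, z), origin at the centre of its underside; a square bore 46 mm wide and 34 mm deep in the middle of its top holds the plug (plug x along casting x). Bolt heads 5 mm high at the corners of the top.
- holder: blue block 80 x 80 x 60 mm, fixed, hole 30 mm wide and 52 mm deep in its top; origin at the centre of its underside
- tray: black open tray, fixed, 140 x 140 mm, 22 mm high, walls 4 mm, floor about 4 mm thick; origin at the centre of its underside
- gear_ring: steel gear ring, 90 mm wide, 16 mm high, loose, leave alone; origin centre of underside
- bearing: bearing ring, 52 mm wide, 14 mm high, leave alone; origin centre of underside
- drum: dark steel clutch drum, 110 mm wide, 60 mm high, leave alone; origin centre of underside
- hammer: hammer lying flat, about 0.3 m long, handle to its -x, leave alone
- oil_bottle: yellow bottle with red cap, 64 mm wide, 170 mm high, leave alone; origin centre of underside
- pliers: pliers with red grips lying flat, about 0.24 m long along x, 16 mm high, leave alone
- caliper: steel caliper lying flat, 200 mm long along x, leave alone
Things that resemble listed ones, but are neither listed nor needed, are in the scene too. What is shaped like the puller but orange is not meant. Of the things that look like the housing, take the one that is farthest from the robot's base at the start.

How it is judged:
By the outcome, as a careful person would: the job done as asked, in the order asked, and still so for the second after the job is handed in, with the robot touching nothing.
It also fails if it takes over 72 s, if anything falls off the work surface, if the arm or the gripper's body presses on something with over 40 N, if the wrist force passes 120 N, or if a joint passes its speed limit or range.

## Working session

There is one attempt and no reset: what is moved stays moved. The work goes in short steps, Python scripts to look and compute and a tool call to move; the robot and the scene stay as the last step left them, time stands still between calls to the robot, and variables do not carry over. Pictures are saved under pics/ and viewed, and the job is handed in when it is done.

Besides the shell and the picture viewer there is one more tool, called after "Emit:" in YAML: its name, and indented under it one key for each argument. step_arm: Moves the arm, as the interface text tells. Its arguments: {"type":"object","properties":{"increments":{"type":"string"}},"required":["increments"]}

```bash
ls; mkdir -p pics
python3 - <<'E'
from plant import *
import cv2
print(get_obs())
print(nose_length if not callable(nose_length) else nose_length())
for n in ("scene","side","wrist"):
    c=capture(n); cv2.imwrite(f"pics/{n}0.png",c["frame"][:,:,::-1]); print(n,{k:v for k,v in c.items() if k!="frame"})
E
```

```text
pics
{'time': 0.0, 'joint_positions': array([ 1.14098504e+00,  3.42732372e-01,  1.52504195e+00, -6.66004804e-06,
        1.27542083e+00, -1.46022546e-01]), 'dq': array([ 9.57292922e-04, -1.49731435e-05, -1.35570196e-04, -1.48488485e-03,
       -9.17954444e-06,  3.89936383e-04]), 'tau': array([ 1.04576040e-03, -4.31242096e+01, -2.44219619e+01,  7.18409009e-02,
        5.60849416e-02, -1.40996613e-04]), 'tool_pos': array([146.82418862, 503.64337091, 248.03124369]), 'tcp_rot': array([-3.14000629e+00, -2.26868622e-04,  2.85780568e+00]), 'contact_force': array([-0.31305179, -1.0282101 ,  0.05542213]), 'moment': array([-0.01818139,  0.01286743,  0.02860832]), 'grip_width': 92.2163530801923}
22.0
scene {'K': array([[425.44563254,   0.        , 257.1066771 ],
       [  0.        , 425.44563254, 192.25625027],
       [  0.        ,   0.        ,   1.        ]]), 'extrinsics': array([[-4.52895235e-01,  8.91550418e-01, -4.87423855e-03,
         2.41098232e+02],
       [ 6.34563730e-01,  3.18499641e-01, -7.04192340e-01,
        -2.43207852e+02],
       [-6.26270532e-01, -3.22018371e-01, -7.09992
[... 472 characters left out ...]
       [ 3.27187942e-01,  5.40658312e-01, -7.75007510e-01,
         9.65998523e+02],
       [ 0.00000000e+00,  0.00000000e+00,  0.00000000e+00,
         1.00000000e+00]])}
wrist {'K': array([[271.0827093 ,   0.        , 256.82699663],
       [  0.        , 271.0827093 , 189.91004681],
       [  0.        ,   0.        ,   1.        ]]), 'tool_from_camera': array([[ 2.13909345e-04, -9.54179713e-01, -2.99234070e-01,
         8.09579272e+01],
       [ 9.99998855e-01,  6.52355415e-04, -1.36533652e-03,
        -6.66538641e-01],
       [ 1.49798337e-03, -2.99233435e-01,  9.54178761e-01,
        -1.36688735e+02],
       [ 0.00000000e+00,  0.00000000e+00,  0.00000000e+00,
         1.00000000e+00]])}
```

View pics/scene0.png

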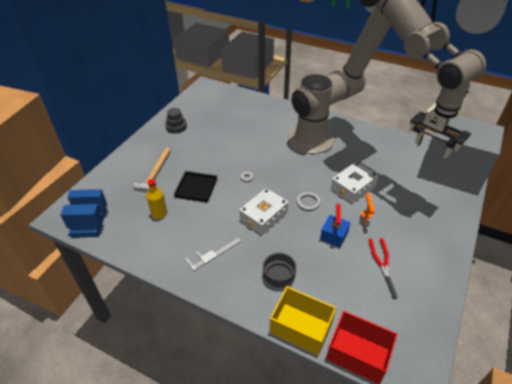

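View pics/side0.png

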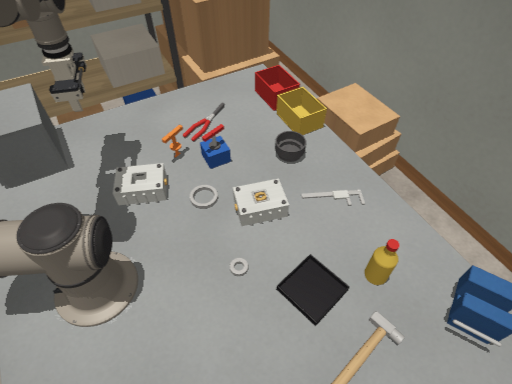

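View pics/wrist0.png

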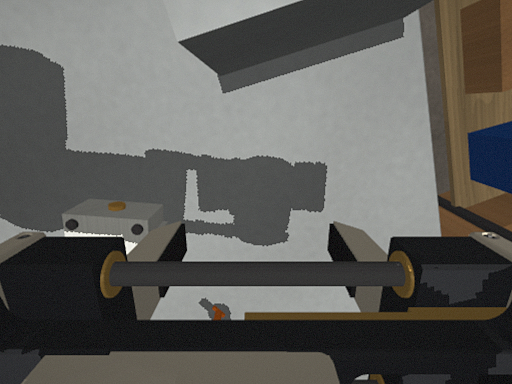

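```bash
cat > h.py <<'E'
from plant import *
import cv2, numpy as np
from scipy.spatial.transform import Rotation as R
def cams():
    return {n:capture(n) for n in ("scene","side")}
def ray(c,u,v):
    E=c["extrinsics"]; d=np.linalg.inv(c["K"])@[u,v,1]; Rm=E[:3,:3]
    return -Rm.T@E[:3,3], Rm.T@d
def onz(c,u,v,z):
    o,d=ray(c,u,v); return o+d*(z-o[2])/d[2]
def tool():
    o=get_obs(); return o["tool_pos"],R.from_euler("xyz",o["tcp_rot"]).as_matrix()
def wristc():
    p,Rm=tool(); c=capture("wrist"); T=np.eye(4);T[:3,:3]=Rm;T[:3,3]=p
    c["extrinsics"]=np.linalg.inv(T@c["tool_from_camera"]); return c
def proj(c,P):
    P=np.atleast_2d(P); q=(c["extrinsics"][:3,:3]@P.T).T+c["extrinsics"][:3,3]; q=(c["K"]@q.T).T; return q[:,:2]/q[:,2:]
def tri(c1,p1,c2,p2):
    o1,d1=ray(c1,*p1);o2,d2=ray(c2,*p2)
    A=np.stack([d1,-d2],1); s=np.linalg.lstsq(A,o2-o1,rcond=None)[0]
    a=o1+d1*s[0];b=o2+d2*s[1]; return (a+b)/2,np.linalg.norm(a-b)
def crop(c,x0,y0,x1,y1,k,name):
    f=c["frame"][y0:y1,x0:x1,::-1]; cv2.imwrite(name,cv2.resize(f,None,fx=k,fy=k,interpolation=cv2.INTER_CUBIC))
E
python3 - <<'E'
from h import *
c=cams(); s,d=c["scene"],c["side"]
crop(s,150,150,410,280,3,"pics/sc1.png"); crop(d,100,110,320,250,3.5,"pics/sd1.png")
print("A",tri(s,(264,206),d,(261,196)),"B",tri(s,(355,177),d,(140,177)))
print("grip",tri(s,(338,217),d,(213,133)), "tray",onz(s,196,186,10),onz(d,313,289,10))
E
```

```text
A (array([518.63321651,  20.36524587,  58.50050133]), np.float64(2.8639501113985144)) B (array([219.41910126, 272.9921272 ,  60.72178776]), np.float64(0.8346732662967455))
grip (array([492.1007958 , 293.77456106, 111.9216334 ]), np.float64(4.483235828428321)) tray [ 501.22877025 -292.11189698   10.        ] [ 502.36891223 -294.74260852   10.        ]
```

View pics/sc1.png

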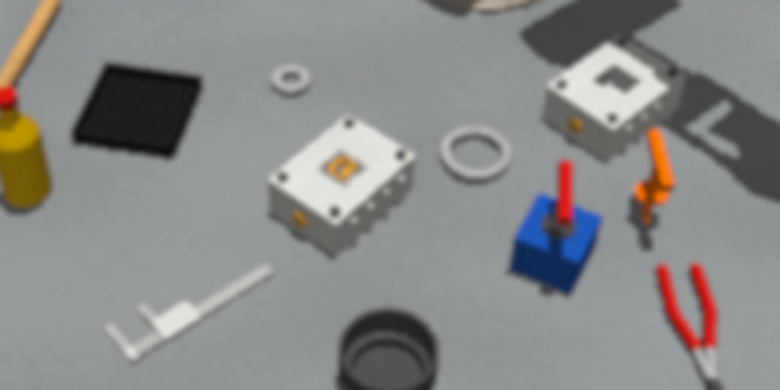

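View pics/sd1.png

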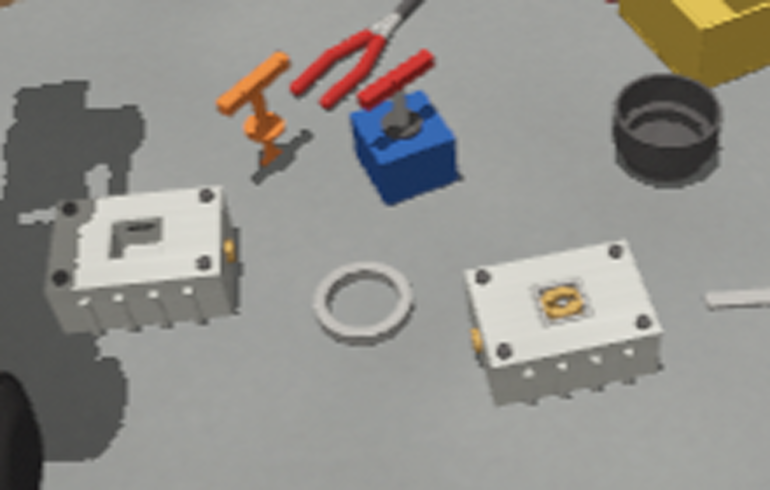

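Run:
```python
from h import *
c=cams(); s,d=c["scene"],c["side"]
a,b=onz(d,203.4,138.3,120),onz(d,223.1,126.9,120); print(a,b,np.linalg.norm(a-b),(a+b)/2,np.arctan2(*(b-a)[1::-1]))
a,b=onz(s,339,205,120),onz(s,338,222.3,120); print(a,b,np.linalg.norm(a-b),(a+b)/2)
print("orange bar side",onz(d,163.5,140,100),onz(d,181,127,100), tri(s,(369,207),d,(172,133)))
# housing A corners bolts, side crop
k=lambda x,y:(100+x/3.5,110+y/3.5)
for p in [(483,277),(615,250),(643,321),(503,350)]: print(onz(d,*k(*p),65))
# tray corners
print(tool())
```

```text
[449.34815501 279.12076367 120.        ] [530.78677009 299.23946831 120.        ] 83.88688992649232 [490.06746255 289.18011599 120.        ] 0.24219210980983047
[446.90505555 278.43487715 120.        ] [524.24498902 301.86193252 120.        ] 80.81022356289013 [485.57502228 290.14840484 120.        ]
orange bar side [336.6968656  356.59827514 100.        ] [412.24740025 390.29250232 100.        ] (array([377.96402708, 375.1702775 ,  94.74877259]), np.float64(11.328098434576276))
[467.84247065  73.01175932  65.        ]
[586.88439851  43.24535992  65.        ]
[565.85021399 -38.0136783   65.        ]
[445.54848165  -6.54396361  65.        ]
(array([146.98345154, 503.94986   , 248.59076675]), array([[-9.59991897e-01,  2.80027777e-01, -5.03734371e-05],
       [ 2.80027781e-01,  9.59991870e-01, -2.25354169e-04],
       [-1.47473369e-05, -2.30444138e-04, -9.99999973e-01]]))
```

Candidates for the puller are the red bar on the blue block (scene 338,214), the orange look-alike (369,207) and the pliers' red grips (375,250). I choose the first. For the housing they are A at (264,206), 519 mm out with a brass insert, and B at (355,177), 350 mm out and empty. I choose A. Next I fly above the puller and check with the wrist camera.

Emit:
step_arm:
  increments: "0 0 -0.08 -55 -16 0 1;0 0 -0.16 -110 -31 0 1;0 0 -0.24 -165 -47 0 1;0 0 -0.32 -220 -62 0 1;0 0 -0.40 -275 -78 0 1;0 0 -0.48 -330 -94 0 1;0 0 -0.54 -387 -110 0 1;0 0 -0.54 -387 -110 0 1;0 0 -0.54 -387 -110 0 1;0 0 -0.54 -387 -110 0 1"

```text
time: 1.6
tool_pos: [486.7, 290.9, 248.9]
tcp_rot: [3.141, -0.0, -2.884]
contact_force: [-0.1, 0.5, 0.6]
grip_width: 91.8
```

Run:
```python
from h import *
o=get_obs(); print(o["time"],o["joint_positions"],o["tcp_rot"],o["tool_pos"])
c=wristc(); np.savez("w1.npz",**c); cv2.imwrite("pics/w1.png",c["frame"][:,:,::-1])
crop(c,130,100,390,295,3,"pics/w1c.png")
```

```text
1.6 [ 4.03435313e-01  4.19267828e-01  1.40532953e+00  3.26261262e-04
  1.31713600e+00 -1.42494820e+00] [ 3.14130065e+00 -1.85117646e-04 -2.88408734e+00] [486.6605282  290.9009539  248.85339158]
```

View pics/w1c.png

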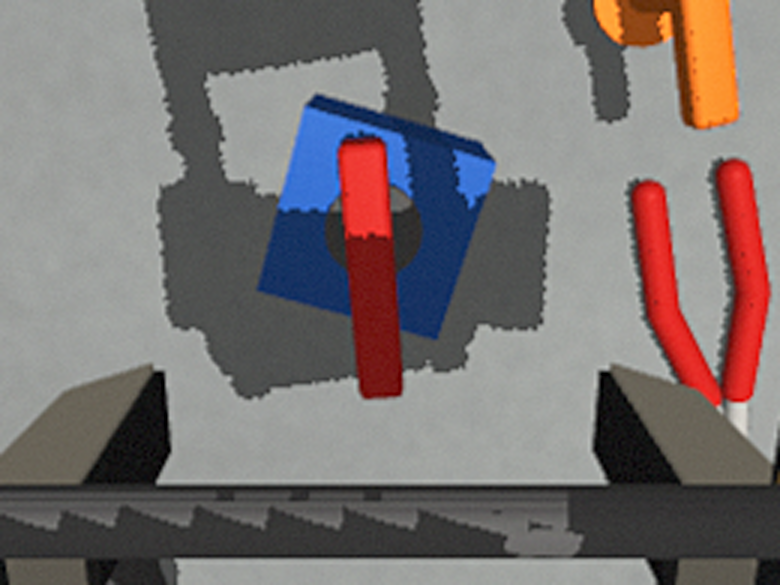

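Run:
```python
from h import *
c=dict(np.load("w1.npz"))
f=c["frame"]; hsv=cv2.cvtColor(f,cv2.COLOR_RGB2HSV)
m=(((hsv[...,0]<6)|(hsv[...,0]>174))&(hsv[...,1]>170)).astype(np.uint8)
m[:, 300:]=0; m[:140]=0 
n,l,st,ce=cv2.connectedComponentsWithStats(m); i=1+np.argmax(st[1:,4]); print(st[i],ce[i])
cnt=max(cv2.findContours((l==i).astype(np.uint8),0,1)[0],key=cv2.contourArea)
print(cv2.minAreaRect(cnt))
k=lambda x,y:(130+x/3,100+y/3)
a=onz(c,*k(362,140),128); b=onz(c,*k(381.5,388),128)
for p in [(338,150),(386,145),(360,388),(403,386)]: print(onz(c,*k(*p),128))
print(a,b,np.linalg.norm(a-b),(a+b)/2,np.arctan2(*(a-b)[1::-1]))
# flange circle centre at z=65
for p in [(326,232),(422,232)]: print("fl",onz(c,*k(*p),65))
# holder top corners
P=[(318,103),(494,160),(437,338),(259,290)]
Q=np.array([onz(c,*k(*p),60) for p in P]);print(Q,Q.mean(0))
```

```text
[ 243  146   21   87 1293] [253.30162413 188.06341841]
((253.00828552246094, 188.9688720703125), (85.90038299560547, 16.153425216674805), 86.49646759033203)
[451.08447524 266.56640455 128.        ]
[445.66638131 280.88213292 128.        ]
[529.58106145 293.83160629 128.        ]
[525.02254373 308.07929814 128.        ]
[446.07505511 273.14222323 128.        ] [527.66940713 301.05604764 128.        ] 86.23699828986112 [486.87223112 287.09913543 128.        ] -2.8119686066590988
fl [495.2788683  269.08523854  65.        ]
fl [485.29905399 306.86686654  65.        ]
[[446.3953636  253.65487979  60.        ]
 [450.29612811 327.38500655  60.        ]
 [530.24666094 326.39725425  60.        ]
 [528.48844628 247.64826077  60.        ]] [488.85664974 288.77135034  60.        ]
```

The crop shows the red bar of the holder's puller centred at about wrist (253,189), with the orange look-alike well apart at upper right. It fits the description. The puller axis is at about (489.5, 288.2), bar angle 0.33.

Emit:
step_arm:
  increments: "0 0 -0.07 -2 -3 20 1;0 0 -0.07 -2 -3 50 1;0 0 -0.07 -2 -3 80 1;0 0 -0.07 -2 -3 105 1;0 0 -0.07 -2 -3 120 1;0 0 -0.07 -2 -3 126 1;0 0 -0.07 -2 -3 126 1;0 0 -0.07 -2 -3 126 0.2;0 0 -0.07 -2 -3 126 -0.3;0 0 -0.07 -2 -3 126 -0.6;0 0 -0.07 -2 -3 126 -1;0 0 -0.07 -2 -3 126 -1;0 0 -0.07 -2 -3 126 -1;0 0 -0.07 -2 -3 126 -1;0 0 -0.07 -2 -3 126 -1"

```text
time: 3.52
tool_pos: [490.4, 287.7, 122.7]
tcp_rot: [3.141, 0.0, -2.815]
contact_force: [0.5, 1.3, 1.2]
grip_width: 16.5
```

Run:
```python
from h import *
o=get_obs(); print(o)
c=wristc(); cv2.imwrite("pics/w2.png",c["frame"][:,:,::-1])
```

```text
{'time': 3.525, 'joint_positions': array([ 3.95711830e-01,  5.46208080e-01,  1.56990258e+00,  1.40962584e-04,
        1.02547195e+00, -1.50131978e+00]), 'dq': array([-0.00054027, -0.00251734, -0.00184823,  0.00583283,  0.00045874,
       -0.0009581 ]), 'tau': array([-3.79735194e-01, -4.97774041e+01, -2.08603638e+01, -1.83489416e-01,
        1.08394863e-01,  6.27124697e-03]), 'tool_pos': array([490.37495808, 287.69011741, 122.7177223 ]), 'tcp_rot': array([ 3.14147173e+00,  1.65551109e-06, -2.81543048e+00]), 'contact_force': array([0.52281725, 1.25735512, 1.15984468]), 'moment': array([0.2030233 , 0.00565009, 0.00573486]), 'grip_width': 16.54610269393172}
```

View pics/w2.png

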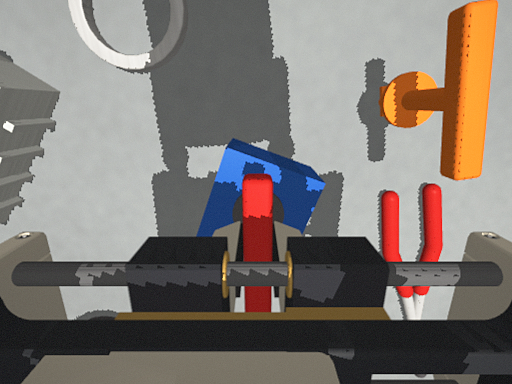

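Gripped (opening 16.5 mm). I lift it straight out, then go to a viewpoint where the wrist camera looks down on the plug.

Emit:
step_arm:
  increments: "0 0 0 0 0 -10 -1;0 0 0 0 0 -25 -1;0 0 0 0 0 -45 -1;0 0 0 0 0 -65 -1;0 0 0 0 0 -85 -1;0 0 0.02 -3 -15 -92 -1;0 0 0.04 -6 -45 -92 -1;0 0 0.06 -9 -85 -92 -1;0 0 0.085 -12 -130 -92 -1;0 0 0.085 -15 -175 -92 -1;0 0 0.085 -18 -220 -85 -1;0 0 0.085 -19 -255 -75 -1;0 0 0.085 -19 -271 -72 -1;0 0 0.085 -19 -271 -72 -1;0 0 0.085 -19 -271 -72 -1;0 0 0.085 -19 -271 -72 -1"

```text
time: 5.58
tool_pos: [595.1, 38.3, 195.2]
tcp_rot: [3.141, 0.001, -2.899]
contact_force: [-0.1, -0.2, -2.4]
grip_width: 15.7
```

Run:
```python
from h import *
o=get_obs(); print(o["joint_positions"],o["tool_pos"],o["tcp_rot"],o["contact_force"],o["moment"],o["grip_width"])
c=wristc(); np.savez("w3.npz",**c); cv2.imwrite("pics/w3.png",cv2.resize(c["frame"][:,:,::-1],None,fx=1.5,fy=1.5,interpolation=2))
crop(c,160,10,360,210,3,"pics/w3c.png")
d=capture("side"); np.savez("d3.npz",**d); crop(d,200,90,350,230,4,"pics/d3c.png")
d=capture("scene"); np.savez("s3.npz",**d); crop(d,210,130,350,250,5,"pics/s3c.png")
```

```text
[-6.43887045e-02  5.15670542e-01  1.39971235e+00  3.07214712e-04
  1.22562032e+00 -1.87803483e+00] [595.06419734  38.27596916 195.19569719] [ 3.14149530e+00  6.49265791e-04 -2.89884675e+00] [-0.07309139 -0.18857708 -2.43477124] [ 0.03289122 -0.04383655  0.01116526] 15.709494569349065
```

View pics/w3.png

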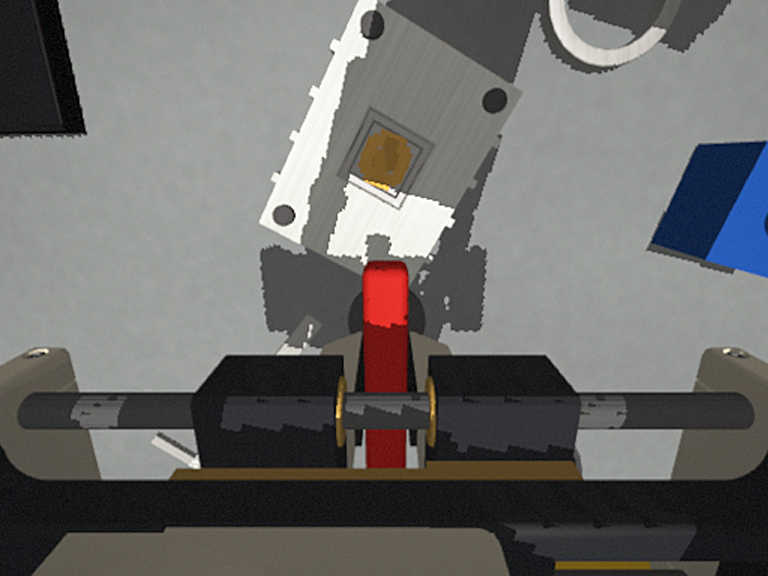

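View pics/w3c.png

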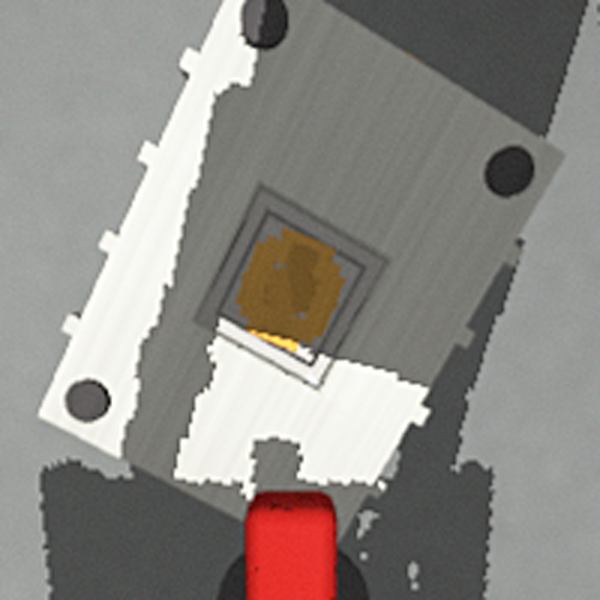

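View pics/d3c.png

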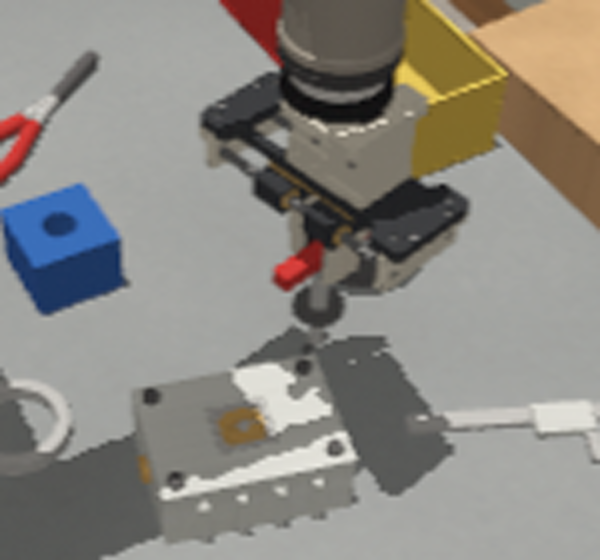

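Run:
```python
from h import *
c=dict(np.load("w3.npz")); f=c["frame"][60:150,215:300,::-1].astype(float)
f=np.clip((f/130)**.8*255,0,255).astype(np.uint8)
cv2.imwrite("pics/w3e.png",cv2.resize(f,None,fx=7,fy=6.6,interpolation=2))
k=lambda x,y:(160+x/3,10+y/3)
Q=np.array([onz(c,*k(*p),60) for p in [(260,185),(388,260),(320,387),(195,320)]]);print(Q,Q.mean(0),np.linalg.norm(Q-np.roll(Q,1,0),axis=1))
for p in [(264,22),(509,170),(88,400)]: print(onz(c,*k(*p),65))
a,b=[onz(c,*k(*p),65) for p in [(88,400),(509,170)]]; print((a+b)/2)
a,b=[onz(c,*k(*p),65) for p in [(88,400),(264,22)]]; print(b-a,np.linalg.norm(b-a),np.arctan2(*(a-b)[1::-1]))
p,Rm=tool(); print("grip bar axis at TCP",p)
for q in [(256.7,97.5+76),(257,178)]:
    e=onz(c,q[0],q[1],p[2]+5.5); print("bar near end rel tool",Rm.T@(e-p))
```

```text
[[490.063244     1.49460406  60.        ]
 [501.61258948  45.79654199  60.        ]
 [545.25216981  34.91183394  60.        ]
 [534.24150338  -9.65268975  60.        ]] [517.79237667  18.13757256  60.        ] [45.56293187 45.78262864 44.97654767 45.90459178]
[448.33570431  -6.97993761  65.        ]
[468.49131364  73.55866456  65.        ]
[567.02157783 -37.83990828  65.        ]
[517.75644573  17.85937814  65.        ]
[-118.68587351   30.85997067    0.        ] 122.63227291903753 -0.25438102962044834
grip bar axis at TCP [595.1290324   37.89480597 194.98128874]
bar near end rel tool [48.74762848 -0.44220567 -5.51874841]
bar near end rel tool [46.42989198 -0.29109388 -5.51785348]
```

View pics/w3e.png

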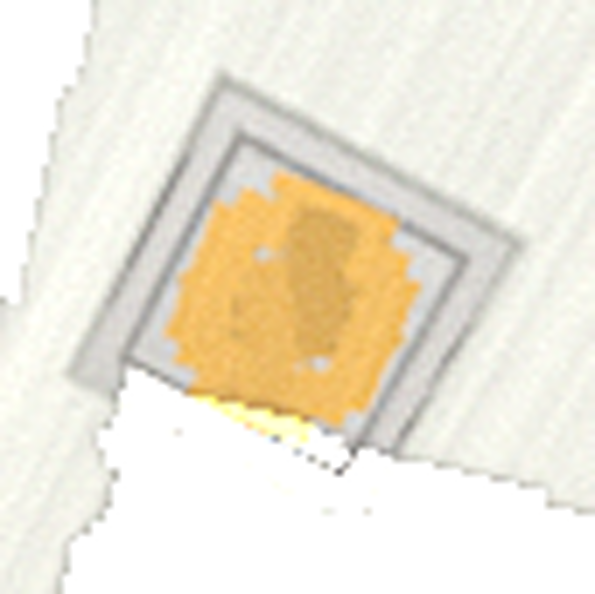

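```bash
ls pics
```

```text
d3c.png
s3c.png
sc1.png
scene0.png
sd1.png
side0.png
w1.png
w1c.png
w2.png
w3.png
w3c.png
w3e.png
wrist0.png
```

View pics/s3c.png

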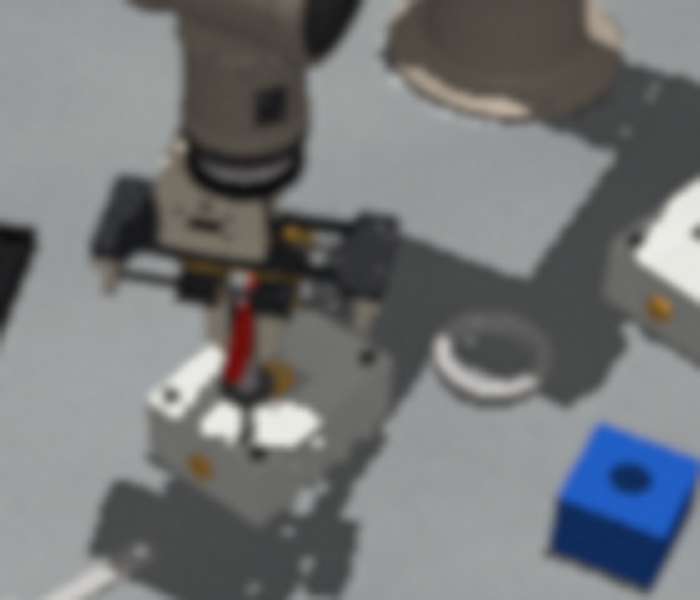

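Run:
```python
from h import *
c=dict(np.load("w3.npz")); f=c["frame"][165:240,220:300,::-1].astype(float)
f=np.clip((f/140)**.6*255,0,255).astype(np.uint8)
cv2.imwrite("pics/w3f.png",cv2.resize(f,None,fx=8,fy=8,interpolation=2))
p,Rm=tool()
for off in [(0,0,60),(1,0,60),(0,1,60)]:
    print(off,proj(c,(p+Rm@np.array([off[0],off[1],63.]))), "fl edges", [proj(c,p+Rm@np.array([off[0]+20*np.cos(t),off[1]+20*np.sin(t),58.])).round(1).tolist() for t in (0,.5,1,1.57,-.5,-1,-1.57)])
print("bar near end corners",[proj(c,p+Rm@np.array([45,y,z])).round(1).tolist() for y in(-8,8) for z in (-5,11)])
```

```text
(0, 0, 60) [[257.46398359 212.46915812]] fl edges [[[257.5, 190.3]], [[270.2, 193.4]], [[279.5, 201.8]], [[283.3, 214.9]], [[244.8, 193.4]], [[235.4, 201.8]], [[231.7, 214.9]]]
(1, 0, 60) [[257.46551134 211.29564461]] fl edges [[[257.5, 189.0]], [[270.2, 192.2]], [[279.6, 200.6]], [[283.3, 213.7]], [[244.8, 192.1]], [[235.4, 200.5]], [[231.6, 213.7]]]
(0, 1, 60) [[258.72468175 212.47080534]] fl edges [[[258.8, 190.3]], [[271.5, 193.4]], [[280.8, 201.8]], [[284.5, 214.9]], [[246.1, 193.4]], [[236.8, 201.8]], [[233.0, 214.9]]]
bar near end corners [[[241.7, 180.5]], [[243.3, 172.9]], [[273.4, 180.5]], [[271.8, 172.9]]]
```

View pics/w3f.png

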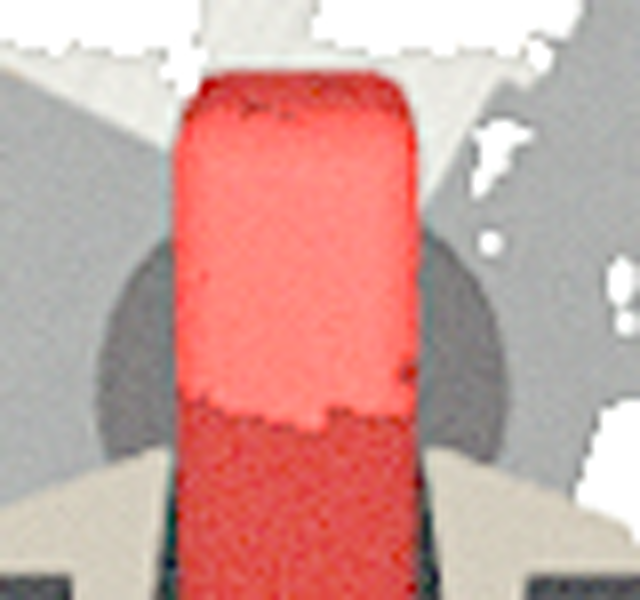

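The picture shows the plug's bore square centred at wrist (257,106), which gives a plug axis of about (517.8, 18.0) and yaw −0.25. The flange is centred under the grip to about 0.5 mm. I move over the plug, staying just above it.

Emit:
step_arm:
  increments: "0 0 0 12 0 0 -1;0 0 0 32 0 0 -1;0 0 0 54 -1 0 -1;0 0 0 72 -1 0 -1;0 0 0 79.3 -0.9 5 -1;0 0 0 79.3 -0.9 15 -1;0 0 0 79.3 -0.9 22 -1;0 0 0 79.3 -0.9 24 -1;0 0 0 79.3 -0.9 24 -1;0 0 0 79.3 -0.9 24 -1"

```text
time: 6.98
tool_pos: [518.7, 17.2, 170.8]
tcp_rot: [-3.141, 0.0, -2.9]
contact_force: [-0.6, 0.0, -2.4]
grip_width: 15.5
```

Run:
```python
from h import *
for i in range(2):
    o=get_obs(); print(o["tool_pos"],o["tcp_rot"],o["contact_force"],o["moment"])
    d=capture("side"); s=capture("scene")
crop(d,220,110,300,200,7,"pics/d4c.png")
crop(s,220,160,310,240,7,"pics/s4c.png")
p=o["tool_pos"]; print(proj(d,np.array([[p[0],p[1],60],[p[0],p[1],65],[p[0],p[1],107]]))-[220,110])
```

```text
[518.74211902  17.2410551  170.84208408] [-3.14146795e+00  4.43338037e-04 -2.90029616e+00] [-0.6183262   0.01046281 -2.43090147] [0.0574008 0.0010779 0.0002456]
[518.65573333  17.25214146 170.91404904] [-3.14153883e+00  5.35743031e-04 -2.90035841e+00] [ 0.13184691  0.92226243 -1.48498627] [ 0.08493707 -0.0072408  -0.05785538]
[[41.09115086 86.19555055]
 [41.11699575 85.1794507 ]
 [41.3415383  76.35149042]]
```

View pics/d4c.png

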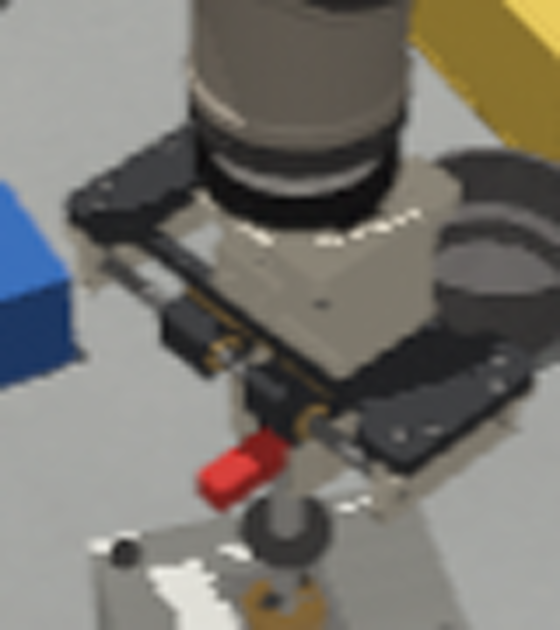

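View pics/s4c.png

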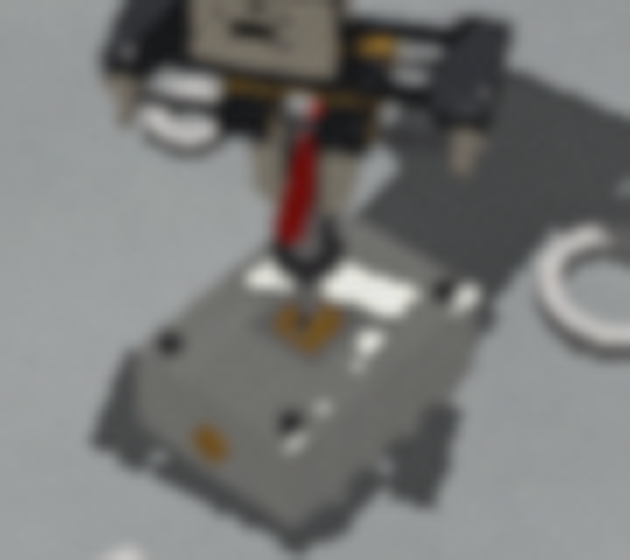

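Emit:
step_arm:
  increments: "0 0 0 0.2 0.9 2 -1;0 0 0 0.2 0.9 4 -1;0 0 0 0.2 0.9 6 -1;0 0 0 0.2 0.9 8 -1;0 0 0 0.2 0.9 10 -1;0 0 0 0.2 0.9 12 -1;0 0 0 0.2 0.9 14 -1;0 0 0 0.2 0.9 14 -1;0 0 0 0.2 0.9 14 -1"

```text
time: 8.3
tool_pos: [518.1, 18.1, 156.9]
tcp_rot: [-3.142, 0.0, -2.9]
contact_force: [-0.9, 0.5, 2.2]
grip_width: 15.9
```

Run:
```python
from h import *
for i in range(4):
    o=get_obs(); print(o["tool_pos"],o["tcp_rot"],o["contact_force"],o["moment"])
    d=capture("side")
```

```text
[518.14659618  18.06131036 156.86630915] [-3.14156111e+00  3.70059817e-04 -2.90037158e+00] [-0.93623041  0.46750655  2.15561892] [0.12654284 0.13182427 0.03961284]
[518.16204095  18.04944879 156.88122566] [-3.14152998e+00  4.07405348e-04 -2.90039092e+00] [ 0.34828252 -0.58653186  3.32911208] [ 0.06677573  0.09150346 -0.01560762]
[518.12153874  18.06900772 156.83039909] [ 3.14156691e+00  2.71596096e-04 -2.90035647e+00] [0.01079607 1.17001675 2.74922644] [ 0.07099096  0.13539176 -0.00976281]
[518.11657092  18.06313077 156.81307807] [ 3.14157966e+00  2.85948298e-04 -2.90040611e+00] [-0.72461031 -0.03925641  3.103109  ] [ 0.07983652  0.09721724 -0.02111381]
```

Emit:
step_arm:
  increments: "0 0 0.03 0 0 0 -1;0 0 0.06 0 0 0 -1;0 0 0.09 0 0 0 -1;0 0 0.12 0 0 0 -1;0 0 0.15 0 0 0 -1;0 0 0.15 0 0 0 -1"

```text
time: 9.25
tool_pos: [518.1, 18.0, 156.7]
tcp_rot: [-3.142, 0.0, -3.051]
contact_force: [-1.2, -0.9, 2.5]
grip_width: 15.7
```

Emit:
step_arm:
  increments: "0 0 0.03 0 0 0 -1;0 0 0.06 0 0 0 -1;0 0 0.09 0 0 0 -1;0 0 0.12 0 0 0 -1;0 0 0.12 0 0 0 -1"

```text
time: 9.88
tool_pos: [517.7, 18.1, 156.3]
tcp_rot: [3.141, -0.001, 3.112]
contact_force: [-0.0, 0.2, -2.2]
grip_width: 15.5
```

Dropped in: the force went from +2.5 to −2.2 N. I lower to re-press.

Emit:
step_arm:
  increments: "0 0 0 0 0 2 -1;0 0 0 0 0 4 -1;0 0 0 0 0 6 -1;0 0 0 0 0 8 -1;0 0 0 0 0 10 -1;0 0 0 0 0 10 -1;0 0 0 0 0 10 -1"

```text
time: 10.75
tool_pos: [518.2, 18.1, 146.9]
tcp_rot: [3.142, 0.0, 3.113]
contact_force: [-1.1, -1.1, 2.5]
grip_width: 15.5
```

Run:
```python
from h import *
for i in range(4):
    o=get_obs(); print(o["tool_pos"],o["tcp_rot"],o["contact_force"],o["moment"])
    d=capture("side")
```

```text
[518.15766212  18.07096994 146.86407444] [3.14150741e+00 3.52766920e-04 3.11280368e+00] [-1.09608562 -1.11984802  2.52879293] [0.02717937 0.12770938 0.0377943 ]
[518.1331929   18.0906359  146.86178339] [3.14149672e+00 3.40824579e-04 3.11284691e+00] [-1.15344839  0.00912534  1.30156327] [ 0.09719424  0.1362385  -0.00386899]
[518.1489809   18.05434688 146.85656996] [3.14153096e+00 3.89107822e-04 3.11281362e+00] [-0.61720549  0.36357432  3.40038311] [ 0.07910794  0.09857303 -0.03982333]
[518.10589552  18.06048075 146.85457386] [3.14151969e+00 3.00864331e-04 3.11281671e+00] [-0.39996582  0.13930387  2.96279042] [0.06897115 0.03652378 0.00137371]
```

Emit:
step_arm:
  increments: "0 0 0.04 0 0 0.2 -1;0 0 0.08 0 0 0.4 -1;0 0 0.12 0 0 0.6 -1;0 0 0.16 0 0 0.8 -1;0 0 0.2 0 0 1 -1;0 0 0.24 0 0 1.2 -1;0 0 0.28 0 0 1.3 -1;0 0 0.32 0 0 1.5 -1;0 0 0.36 0 0 1.7 -1;0 0 0.4 0 0 1.9 -1;0 0 0.44 0 0 2.1 -1;0 0 0.48 0 0 2.3 -1;0 0 0.52 0 0 2.5 -1;0 0 0.52 0 0 2.5 -1"

```text
time: 12.7
tool_pos: [518.1, 18.2, 144.3]
tcp_rot: [3.141, -0.0, 2.593]
contact_force: [0.4, 0.6, 2.9]
grip_width: 15.9
```

Run:
```python
from h import *
for i in range(4):
    o=get_obs(); print(o["tool_pos"],o["tcp_rot"],o["contact_force"],o["moment"],o["tau"][5])
    d=capture("side")
```

```text
[518.06920449  18.22092545 144.27658601] [ 3.14122866e+00 -3.08106317e-05  2.59317138e+00] [0.37300501 0.5925608  2.8588136 ] [0.18842725 0.04924722 0.00051485] 0.22864659782499075
[518.08451121  18.17636058 144.29026736] [3.14126232e+00 2.61476345e-05 2.59359119e+00] [-0.3886261   2.48528325  1.84732847] [ 0.23753124  0.0643444  -0.00932834] 0.07727877236902714
[518.06760604  18.18364142 144.26375729] [ 3.14128223e+00 -1.69350074e-05  2.59358525e+00] [-0.05476803  0.96237292  2.40046278] [ 0.27287184  0.04869731 -0.03023086] 0.018334159394726157
[518.07595035  18.16361376 144.2540476 ] [ 3.14130447e+00 -9.49639472e-06  2.59349142e+00] [0.41194139 0.719281   2.73120409] [0.30824039 0.14154299 0.05323864] -0.00042922132706735283
```

Emit:
step_arm:
  increments: "0 0 0.03 0 0 0.1 -1;0 0 0.06 0 0 0.3 -1;0 0 0.09 0 0 0.4 -1;0 0 0.12 0 0 0.6 -1;0 0 0.15 0 0 0.7 -1;0 0 0.15 0 0 0.7 -1"

```text
time: 13.65
tool_pos: [518.0, 18.1, 143.5]
tcp_rot: [3.141, -0.0, 2.442]
contact_force: [-1.1, 0.7, 3.5]
grip_width: 16.0
```

```bash
cat > st.py <<'E'
from h import *
L=[]
for i in range(4):
    o=get_obs(); L.append(np.r_[o["tool_pos"],o["tcp_rot"],o["contact_force"],o["moment"],o["tau"][5],o["grip_width"]]); capture("side")
np.set_printoptions(precision=3,suppress=True,linewidth=150); print(np.mean(L,0)); print(np.std(L,0)[6:])
E
python3 st.py
```

```text
[518.039  18.075 143.51    3.142  -0.      2.443  -0.885   1.328   2.789   0.212   0.102  -0.007   0.066  15.774]
[0.265 0.656 0.622 0.026 0.017 0.01  0.067 0.162]
```

Emit:
step_arm:
  increments: "0 0 0.02 0 0 0.1 -1;0 0 0.04 0 0 0.2 -1;0 0 0.06 0 0 0.3 -1;0 0 0.06 0 0 0.3 -1"

```text
time: 14.35
tool_pos: [518.0, 18.1, 143.2]
tcp_rot: [3.142, -0.0, 2.382]
contact_force: [-0.8, 0.3, 2.4]
grip_width: 15.7
```

```bash
python3 st.py
```

```text
[518.043  18.065 143.211   3.142  -0.      2.383  -0.257   0.846   2.818   0.206   0.103   0.005   0.051  15.745]
[0.389 0.456 0.276 0.014 0.021 0.026 0.045 0.137]
```

Emit:
step_arm:
  increments: "0 0 0.02 0 0 0.1 -1;0 0 0.04 0 0 0.2 -1;0 0 0.06 0 0 0.2 -1;0 0 0.06 0 0 0.2 -1"

```text
time: 15.05
tool_pos: [518.0, 18.1, 143.0]
tcp_rot: [3.142, -0.0, 2.322]
contact_force: [-0.4, 1.4, 3.3]
grip_width: 15.7
```

```bash
python3 st.py
```

```text
[518.037  18.055 143.014   3.142  -0.      2.323  -0.498   0.952   2.858   0.228   0.086   0.027   0.05   15.815]
[0.136 0.336 0.412 0.028 0.01  0.027 0.045 0.142]
```

Emit:
step_arm:
  increments: "0 0 0.02 0 0 0.1 -1;0 0 0.04 0 0 0.1 -1;0 0 0.04 0 0 0.1 -1"

```text
time: 15.62
tool_pos: [518.1, 18.1, 142.9]
tcp_rot: [3.141, -0.0, 2.282]
contact_force: [-0.2, 0.7, 2.8]
grip_width: 15.4
```

```bash
python3 st.py
```

```text
[518.055  18.074 142.92    3.141  -0.      2.283  -0.365   1.054   2.792   0.245   0.081  -0.004   0.053  15.62 ]
[0.154 0.222 0.178 0.036 0.027 0.02  0.045 0.161]
```

Emit:
step_arm:
  increments: "0 0 0.02 0 0 0 -1;0 0 0.04 0 0 0 -1;0 0 0.04 0 0 0 -1"

```text
time: 16.2
tool_pos: [518.0, 18.0, 142.9]
tcp_rot: [-3.141, -0.0, 2.242]
contact_force: [-1.1, 0.9, 1.9]
grip_width: 15.6
```

```bash
python3 st.py
```

```text
[517.998  18.009 142.883  -3.141  -0.      2.243  -0.638   0.625   2.137   0.122   0.139  -0.008   0.043  15.79 ]
[0.549 0.719 0.466 0.023 0.018 0.029 0.045 0.266]
```

Emit:
step_arm:
  increments: "0 0 0.02 0 0 0.1 -1;0 0 0.04 0 0 0.2 -1;0 0 0.04 0 0 0.2 -1"

```text
time: 16.77
tool_pos: [517.9, 18.0, 142.7]
tcp_rot: [-3.141, -0.0, 2.202]
contact_force: [-0.5, 1.6, 3.1]
grip_width: 15.5
```

```bash
python3 st.py
```

```text
[517.959  17.973 142.68   -3.141  -0.      2.203  -1.015   0.373   3.086  -0.074   0.262  -0.007   0.045  15.779]
[0.427 0.944 0.338 0.022 0.035 0.031 0.045 0.212]
```

Run:
```python
from h import *
c=wristc(); crop(c,170,90,350,240,4,"pics/w5.png")
```

```text
(no output)
```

View pics/w5.png

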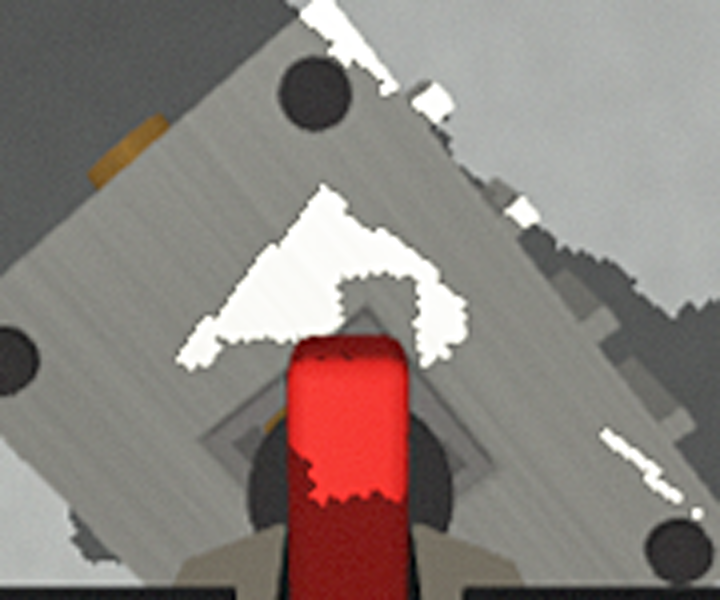

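The bar is still square in the grip, with no slip and the plug visible below it. The stop isn't reached yet, so I continue.

Emit:
step_arm:
  increments: "0 0 0.02 0 0 0 -1;0 0 0.03 0 0 0 -1;0 0 0.03 0 0 0 -1"

```text
time: 17.4
tool_pos: [518.0, 18.0, 142.7]
tcp_rot: [-3.141, -0.0, 2.173]
contact_force: [-1.4, -0.2, 3.0]
grip_width: 15.7
```

```bash
python3 st.py
```

```text
[517.948  18.023 142.675  -3.141  -0.      2.173  -1.605  -0.406   2.557  -0.206   0.444   0.071   0.088  15.841]
[0.495 0.65  0.345 0.017 0.016 0.005 0.025 0.15 ]
```

Emit:
step_arm:
  increments: "0 0 0.01 0 0 0 -1;0 0 0.02 0 0 0 -1;0 0 0.02 0 0 0 -1"

```text
time: 17.98
tool_pos: [518.0, 18.0, 142.7]
tcp_rot: [-3.142, -0.0, 2.153]
contact_force: [-1.2, -1.2, 2.7]
grip_width: 15.7
```

```bash
python3 st.py
```

```text
[518.001  18.036 142.697  -3.142  -0.      2.153  -2.091  -0.759   3.153  -0.259   0.495   0.176   0.199  15.659]
[0.978 0.289 0.752 0.01  0.032 0.011 0.023 0.146]
```

The stop is felt: torque rises to 0.18 N m and stays well under the limit. I locate the tray precisely, and the bottle for clearance, then lift slowly.

Emit:
step_arm:
  increments: "0 0 0 0 0 -2 -1;0 0 0 0 0 -4 -1;0 0 0 0 0 -6 -1;0 0 0 0 0 -7.5 -1;0 0 0 0 0 -9 -1;0 0 0 0 0 -10.5 -1;0 0 0 0 0 -12 -1;0 0 0 0 0 -12 -1"

```text
time: 19.18
tool_pos: [517.5, 18.2, 154.0]
tcp_rot: [-3.14, -0.001, 2.153]
contact_force: [-0.6, 0.7, -14.4]
grip_width: 15.9
```

```bash
python3 st.py
python3 - <<'E'
from h import *
s=capture("scene"); d=capture("side")
crop(s,120,150,270,250,5,"pics/s6.png"); crop(d,250,230,420,340,4,"pics/d6.png"); crop(d,215,110,310,220,6,"pics/d6b.png")
E
```

```text
[517.55   18.167 154.089  -3.14   -0.001   2.153  -0.55    0.125 -14.308  -0.111   0.123   0.097   0.108  15.726]
[0.278 0.362 0.265 0.037 0.047 0.033 0.002 0.217]
```

View pics/d6.png

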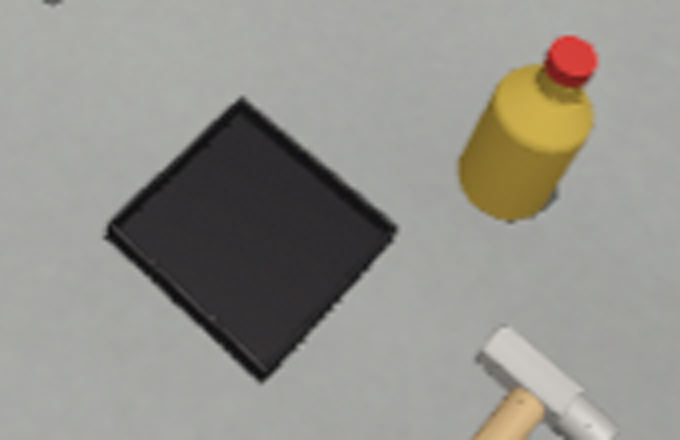

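View pics/s6.png

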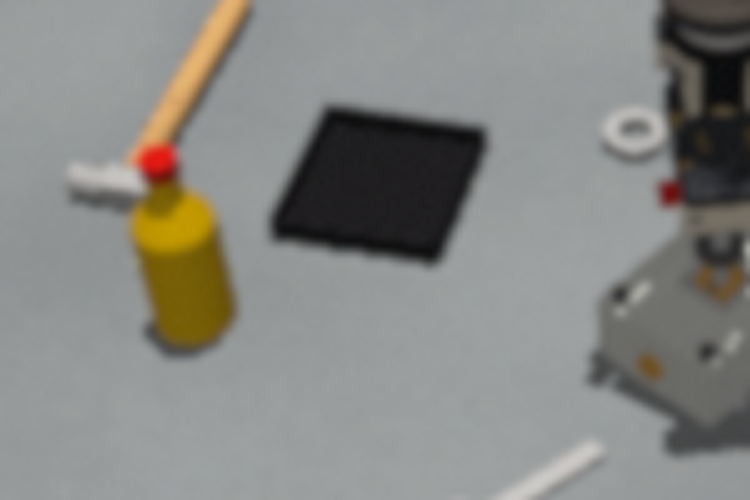

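View pics/d6b.png

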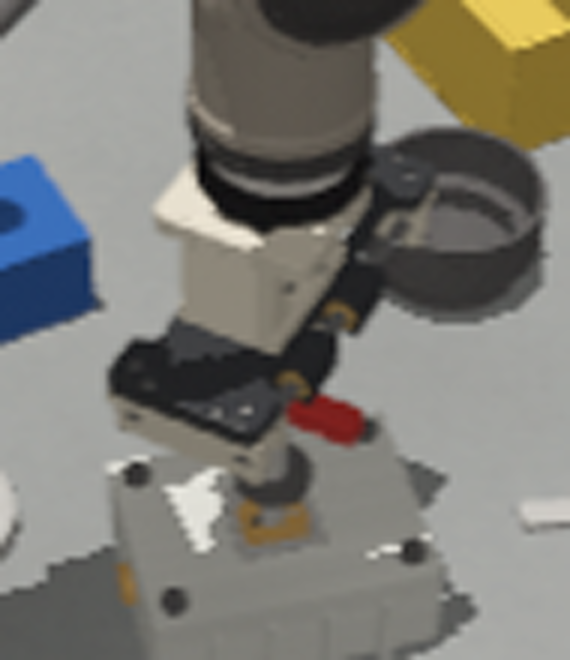

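Emit:
step_arm:
  increments: "0 0 0 0 0 -1.5 -1;0 0 0 0 0 -3 -1;0 0 0 0 0 -4.5 -1;0 0 0 0 0 -6 -1;0 0 0 0 0 -8 -1;0 0 0 0 0 -10 -1;0 0 0 0 0 -12 -1;0 0 0 0 0 -12 -1"

```text
time: 20.48
tool_pos: [518.3, 18.0, 167.2]
tcp_rot: [3.141, 0.001, 2.153]
contact_force: [-1.0, 1.0, -11.2]
grip_width: 16.0
```

```bash
python3 st.py
python3 - <<'E'
from h import *
d=capture("side")
crop(d,215,110,310,220,6,"pics/d7b.png")
k=lambda x,y:(250+x/4,230+y/4)
Q=np.array([onz(d,*k(*p),22) for p in [(241,97),(397,230),(262,382),(107,235)]]); print(Q,Q.mean(0))
print("bottle",onz(d,*k(510,190),0),onz(d,*k(571,60),165))
E
```

```text
[518.3    18.039 167.143   3.141   0.001   2.153  -1.098   0.641 -10.258  -0.065   0.249   0.092   0.093  15.758]
[0.427 0.191 0.672 0.028 0.018 0.051 0.    0.155]
[[ 551.51114984 -208.45092107   22.        ]
 [ 585.12941308 -342.73956973   22.        ]
 [ 447.83656211 -380.56710884   22.        ]
 [ 414.11792328 -250.25455815   22.        ]] [ 499.64876208 -295.50303945   22.        ]
bottle [ 683.41804778 -352.7650677     0.        ] [ 681.69940807 -344.40028353  165.        ]
```

View pics/d7b.png

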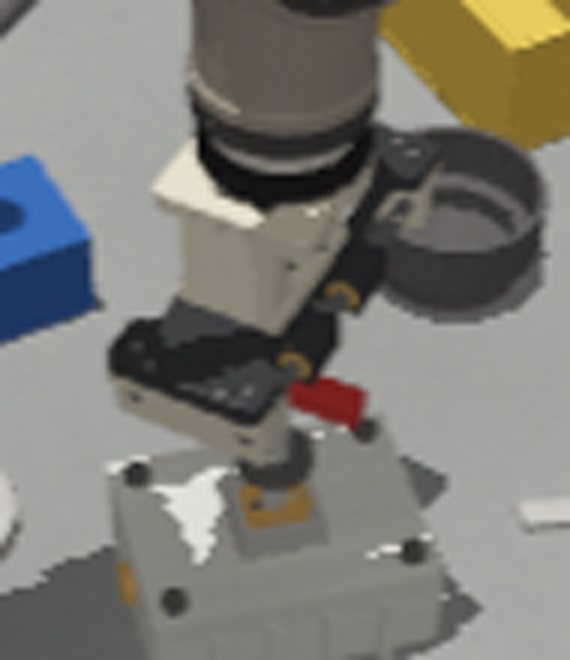

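The plug rises with the puller. I keep lifting until it is clear.

Emit:
step_arm:
  increments: "0 0 0 0 0 -2 -1;0 0 0 0 0 -4 -1;0 0 0 0 0 -6.5 -1;0 0 0 0 0 -9 -1;0 0 0 0 0 -12 -1;0 0 0 0 0 -15 -1;0 0 0 0 0 -18 -1;0 0 0 0 0 -21 -1;0 0 0 0 0 -25 -1;0 0 0 0 0 -30 -1;0 0 0 0 0 -36 -1;0 0 0 0 0 -43 -1;0 0 0 0 0 -50 -1;0 0 0 0 0 -55 -1;0 0 0 0 0 -55 -1;0 0 0 0 0 -55 -1"

```text
time: 22.72
tool_pos: [517.9, 18.1, 221.5]
tcp_rot: [-3.141, -0.0, 2.153]
contact_force: [-0.9, -0.3, -7.5]
grip_width: 15.9
```

```bash
python3 st.py
python3 - <<'E'
from h import *
d=capture("side")
crop(d,200,80,320,220,5,"pics/d8b.png")
E
```

```text
[517.877  18.074 221.437  -3.141  -0.      2.153  -0.853  -0.029  -7.173  -0.088   0.039   0.015  -0.     15.713]
[0.532 0.383 0.252 0.025 0.025 0.022 0.    0.217]
```

View pics/d8b.png

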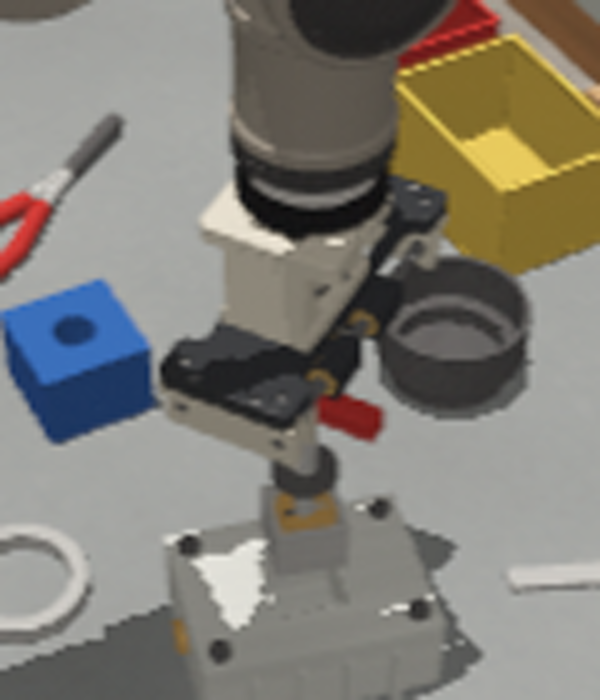

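Plug is fully out. I carry it to above the tray without turning the wrist.

Emit:
step_arm:
  increments: "0 0 0 -4 -3 0 -1;0 0 0 -13 -10 0 -1;0 0 0 -28 -21 0 -1;0 0 0 -46 -34 0 -1;0 0 0 -66 -49 0 -1;0 0 0 -86 -64 0 -1;0 0 0 -106 -79 0 -1;0 0 0 -126 -93 0 -1;0 0 0 -146 -108 0 -1;0 0 0 -166 -123 0 -1;0 0 0 -186 -138 0 -1;0 0 0 -206 -153 0 -1;0 0 0 -224 -166 0 -1;0 0 0 -238 -177 0 -1;0 0 0 -247 -183 0 -1;0 0 0 -251 -186 0 -1;0 0 0 -251.5 -186.5 0 -1;0 0 0 -251.5 -186.5 0 -1;0 0 0 -251.5 -186.5 0 -1"

```text
time: 25.35
tool_pos: [500.6, -294.0, 221.7]
tcp_rot: [3.141, -0.0, 2.153]
contact_force: [-1.2, 0.3, -7.4]
grip_width: 15.3
```

```bash
python3 st.py
python3 - <<'E'
from h import *
d=capture("side"); s=capture("scene"); c=wristc()
crop(d,240,190,400,340,4,"pics/d9.png");crop(s,140,100,270,230,5,"pics/s9.png")
cv2.imwrite("pics/w9.png",c["frame"][:,:,::-1])
E
```

```text
[ 500.607 -294.127  221.763    3.141   -0.       2.153   -0.242   -0.247   -6.968   -0.071    0.009   -0.022    0.001   15.651]
[0.669 0.431 0.342 0.028 0.026 0.007 0.    0.21 ]
```

View pics/d9.png

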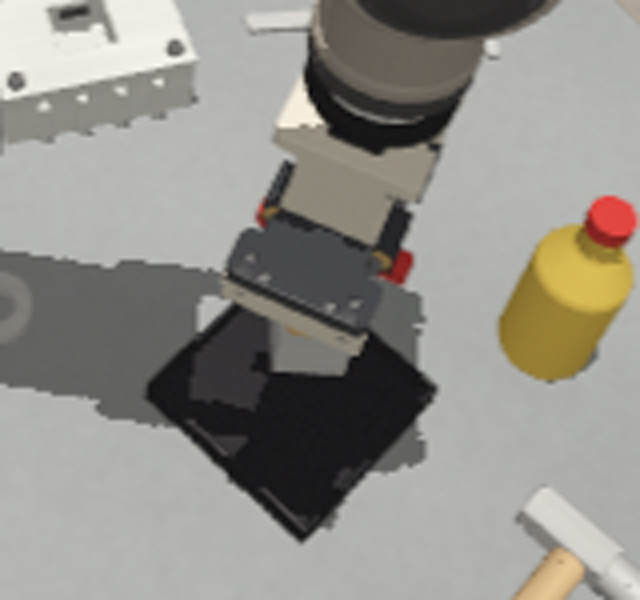

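View pics/s9.png

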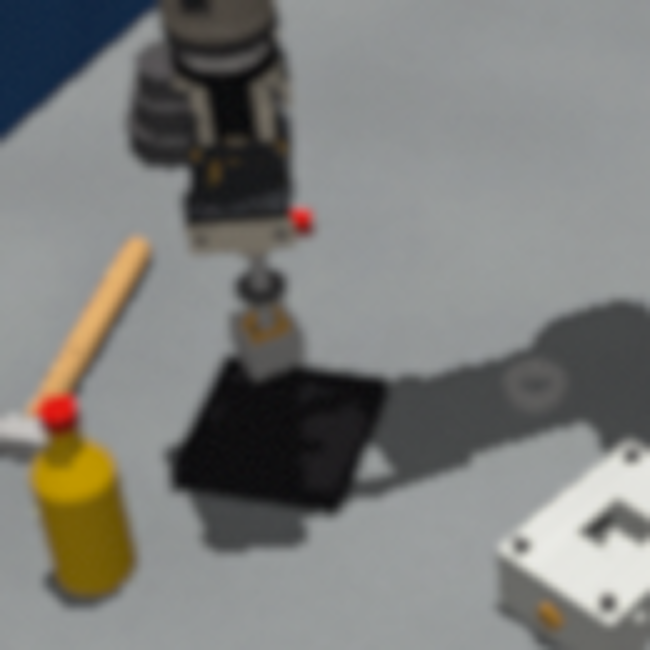

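View pics/w9.png

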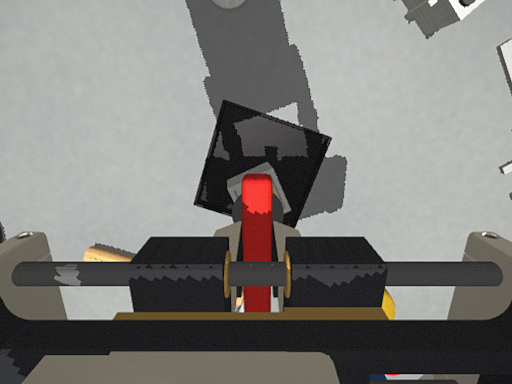

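Run:
```python
from h import *
c=wristc()
Q=np.array([onz(c,*p,22) for p in [(222,100),(331,138),(297,226),(195,205)]]); print(Q,(Q[1]+Q[3])/2)
```

```text
[[ 418.57620344 -245.68320392   22.        ]
 [ 553.18938011 -210.03874723   22.        ]
 [ 587.67952942 -328.74112526   22.        ]
 [ 457.04508066 -378.33119686   22.        ]] [ 505.11723039 -294.18497205   22.        ]
```

Emit:
step_arm:
  increments: "0 0 0 -1 0 4 -1;0 0 0 -1 0 12 -1;0 0 0 -1 0 24 -1;0 0 0 -1 0 36 -1;0 0 0 -1 0 48 -1;0 0 0 -1 0 60 -1;0 0 0 -1 0 70 -1;0 0 0 -1 0 77 -1;0 0 0 -1 0 81 -1;0 0 0 -1 0 83 -1;0 0 0 -1 0 84 -1;0 0 0 -1 0 84 -1"

```text
time: 27.25
tool_pos: [501.2, -295.5, 137.9]
tcp_rot: [3.141, 0.0, 2.153]
contact_force: [0.1, -1.1, -7.0]
grip_width: 15.7
```

```bash
python3 st.py
python3 - <<'E'
from h import *
d=capture("side"); s=capture("scene")
crop(d,240,190,400,340,4,"pics/d10.png");crop(s,140,100,270,230,5,"pics/s10.png")
E
```

```text
[ 501.149 -295.454  137.925    3.141    0.       2.153    0.168   -0.378   -6.987   -0.079   -0.006    0.004   -0.      15.659]
[0.234 0.45  0.434 0.02  0.038 0.018 0.    0.068]
```

View pics/s10.png

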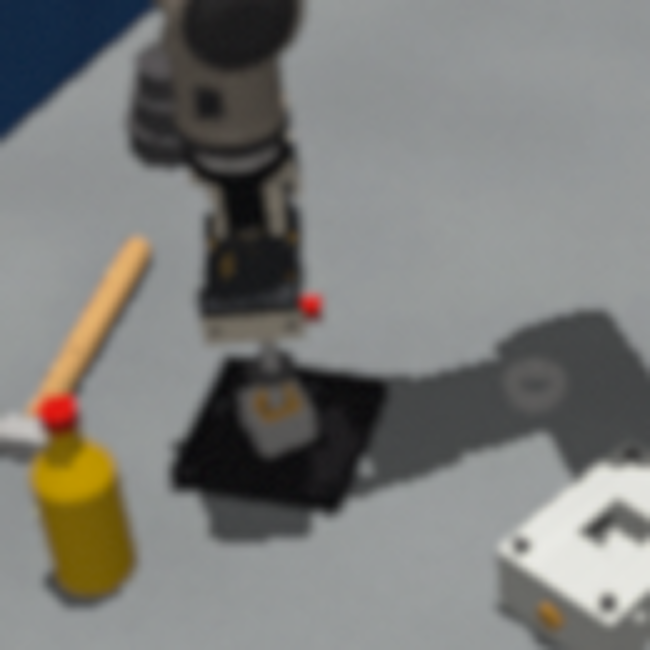

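Emit:
step_arm:
  increments: "0 0 0 0 0 1 -1;0 0 0 0 0 2 -1;0 0 0 0 0 3 -1;0 0 0 0 0 4 -1;0 0 0 0 0 5 -1;0 0 0 0 0 5 -1"

```text
time: 28.3
tool_pos: [501.0, -295.5, 132.8]
tcp_rot: [-3.142, 0.0, 2.153]
contact_force: [-0.8, -0.8, -5.5]
grip_width: 15.8
```

```bash
python3 st.py
```

```text
[ 501.07  -295.535  132.807    1.571    0.       2.153   -0.633   -0.69    -5.519   -0.285    0.223    0.006    0.008   15.815]
[0.41  0.265 0.218 0.013 0.002 0.014 0.    0.029]
```

Contact is beginning (−7.0 → −5.5 N). I continue slowly.

Emit:
step_arm:
  increments: "0 0 0 0 0 0.5 -1;0 0 0 0 0 1 -1;0 0 0 0 0 1.5 -1;0 0 0 0 0 1.5 -1"

```text
time: 29.0
tool_pos: [501.3, -295.4, 131.5]
tcp_rot: [3.141, 0.001, 2.153]
contact_force: [-1.0, -0.1, -1.6]
grip_width: 15.7
```

```bash
python3 st.py
```

```text
[ 501.289 -295.4    131.451    3.141    0.001    2.153   -0.198    0.131   -1.65    -0.118    0.07     0.003    0.002   15.786]
[0.582 0.174 0.366 0.015 0.028 0.03  0.    0.055]
```

Emit:
step_arm:
  increments: "0 0 0 0 0 0.5 -1;0 0 0 0 0 1 -1;0 0 0 0 0 1.5 -1;0 0 0 0 0 1.5 -1"

```text
time: 29.7
tool_pos: [501.1, -295.4, 129.8]
tcp_rot: [3.141, 0.0, 2.153]
contact_force: [0.7, 0.4, -0.7]
grip_width: 16.0
```

```bash
python3 st.py
python3 - <<'E'
from h import *
d=capture("side"); s=capture("scene")
crop(d,240,190,400,340,4,"pics/d11.png");crop(s,140,100,270,230,5,"pics/s11.png")
E
```

```text
[ 501.095 -295.414  129.763    3.141    0.       2.153   -0.158    0.068   -1.188   -0.037    0.033   -0.007   -0.      15.824]
[0.49  0.291 0.396 0.027 0.011 0.015 0.    0.188]
```

View pics/s11.png

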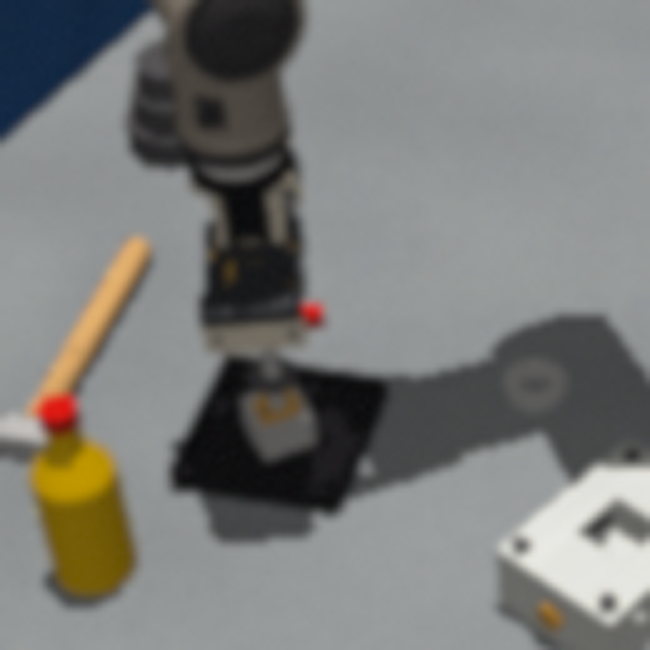

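View pics/d11.png

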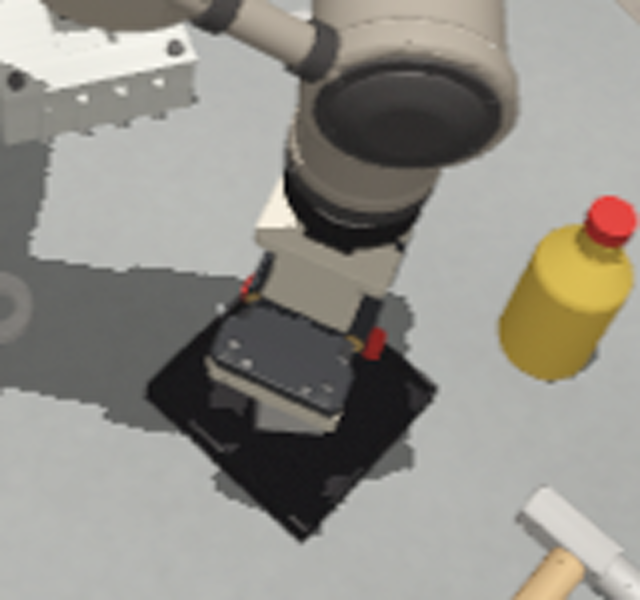

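Emit:
step_arm:
  increments: "0 0 0 0 0 0.5 -1;0 0 0 0 0 1 -1;0 0 0 0 0 1.5 -1;0 0 0 0 0 2 -1;0 0 0 0 0 2 -1"

```text
time: 30.62
tool_pos: [501.1, -295.4, 127.7]
tcp_rot: [3.141, 0.0, 2.153]
contact_force: [0.5, 0.1, 2.3]
grip_width: 15.6
```

```bash
python3 st.py
```

```text
[ 501.089 -295.422  127.733    3.141    0.       2.153    0.438    0.152    0.964   -0.076    0.009    0.006    0.      15.706]
[0.172 0.703 0.878 0.018 0.019 0.03  0.    0.1  ]
```

Emit:
step_arm:
  increments: "0 0 0 0 0 0 -0.6;0 0 0 0 0 0 -0.55;0 0 0 0 0 0 -0.5;0 0 0 0 0 0 -0.4;0 0 0 0 0 0 -0.3;0 0 0 0 0 0 -0.3;0 0 0 0 0 0 -0.3"

```text
time: 31.7
tool_pos: [501.0, -295.4, 127.7]
tcp_rot: [3.142, -0.0, 2.153]
contact_force: [-0.6, -0.3, 0.5]
grip_width: 32.0
```

```bash
python3 st.py
python3 - <<'E'
from h import *
c=wristc(); crop(c,140,90,380,270,3,"pics/w12.png")
s=capture("scene"); crop(s,140,100,270,230,5,"pics/s12.png")
E
```

```text
[ 501.048 -295.381  127.692    3.142   -0.       2.153   -0.169   -0.267   -0.26    -0.094   -0.002   -0.003    0.      32.108]
[0.446 0.424 0.441 0.044 0.021 0.01  0.    0.194]
```

View pics/w12.png

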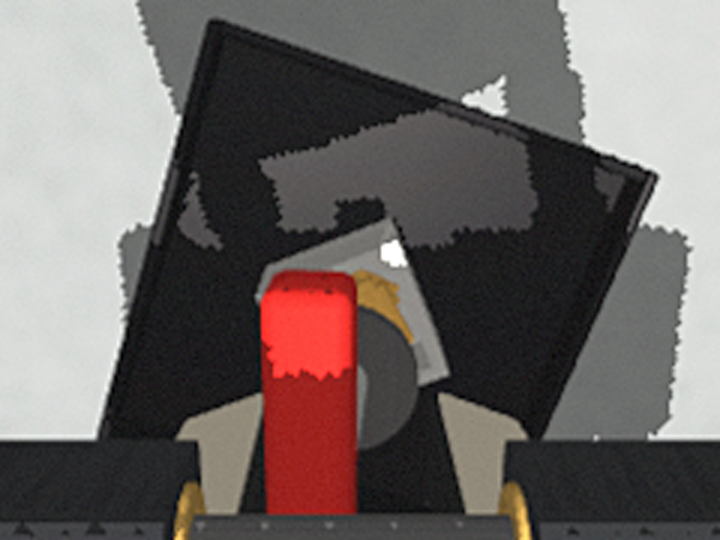

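View pics/s12.png

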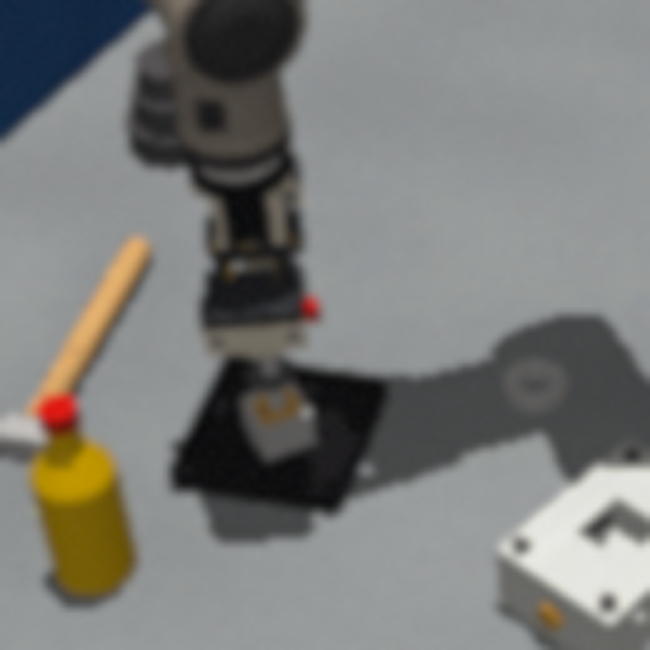

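The puller leans about 6° after letting go, which the task allows. The plug is flat. I open further slowly, then back straight up.

Emit:
step_arm:
  increments: "0 0 0 0 0 0 -0.2;0 0 0 0 0 0 -0.1;0 0 0 0 0 0 0;0 0 0 0 0 0 0.1;0 0 0 0 0 0 0.2;0 0 0 0 0 0 0.3;0 0 0 0 0 0 0.4;0 0 0 0 0 0 0.4;0 0 0 0 0 0 0.4"

```text
time: 33.12
tool_pos: [501.0, -295.3, 127.7]
tcp_rot: [3.142, -0.0, 2.153]
contact_force: [-0.9, -0.5, -0.5]
grip_width: 64.1
```

```bash
python3 st.py
python3 - <<'E'
from h import *
c=wristc(); crop(c,140,90,380,270,3,"pics/w13.png")
E
```

```text
[ 501.041 -295.374  127.683    3.142   -0.       2.153   -0.495   -0.167    0.101   -0.069    0.022   -0.009   -0.005   64.287]
[0.226 0.353 1.011 0.027 0.023 0.021 0.    0.129]
```

View pics/w13.png

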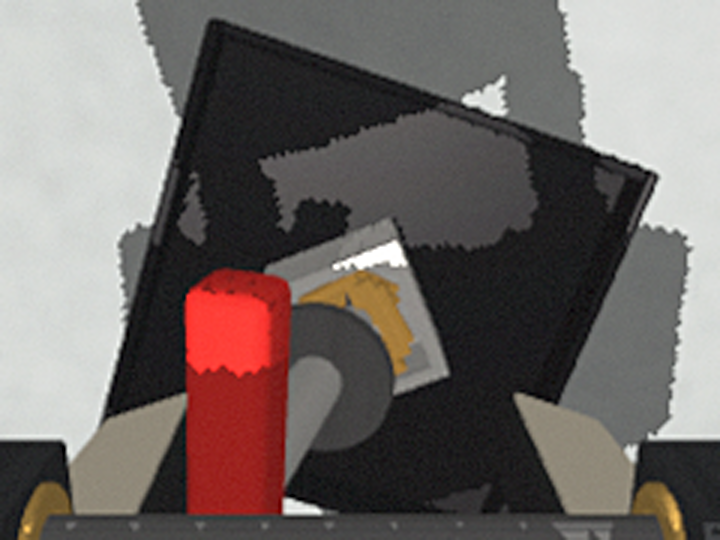

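```bash
cat > lean.py <<'E'
from h import *
import sys
c=wristc(); p,Rm=tool()
k=lambda x,y:(140+x/3,90+y/3)
pc=onz(c,*k(356,326),38); fl=onz(c,*k(320,378),68); e=onz(c,*k(236,285),132)
for n,q in (("plug",pc),("fl",fl),("bar near end",e)): print(n,Rm.T@(q-p))
print([proj(c,p+Rm@np.array([0,y,3])) for y in(-32,32)])
s=capture("scene"); d=capture("side"); crop(s,160,130,240,210,8,"pics/s14.png"); crop(d,260,220,380,340,5,"pics/d14.png")
E
python3 lean.py
```

```text
plug [ 1.23875029  1.0342516  89.67868492]
fl [-2.63406943 -8.55172516 59.67799139]
bar near end [ 41.50291093 -20.03699886  -4.31996547]
[array([[202.75459488, 250.01818047]]), array([[312.97730465, 250.03062697]])]
```

View pics/s14.png

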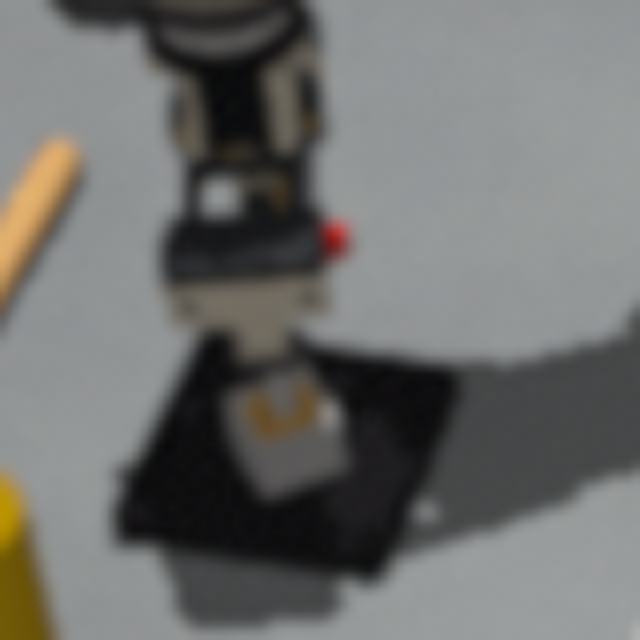

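View pics/d14.png

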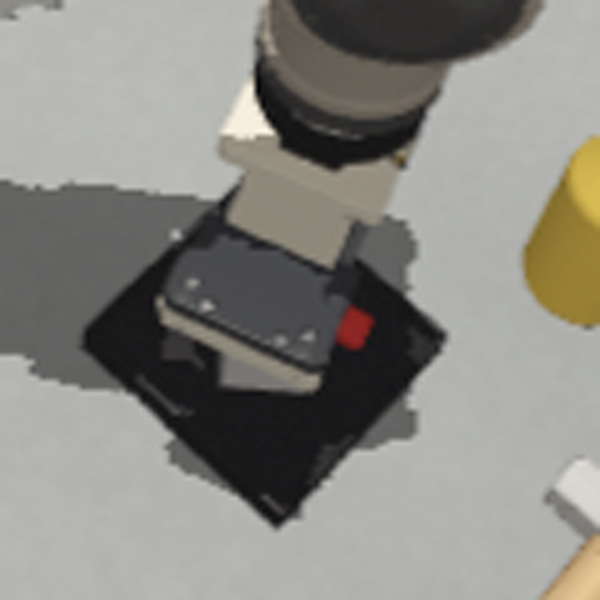

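Emit:
step_arm:
  increments: "0 0 0 0 0 0 0.5;0 0 0 0 0 0 0.6;0 0 0 0 0 0 0.7;0 0 0 0 0 0 0.8;0 0 0 0 0 0 0.9;0 0 0 0 0 0 1;0 0 0 0 0 0 1;0 0 0 0 0 0 1"

```text
time: 34.52
tool_pos: [501.1, -295.4, 127.7]
tcp_rot: [3.141, -0.0, 2.153]
contact_force: [-0.1, -0.9, 0.4]
grip_width: 91.8
```

```bash
python3 st.py
python3 - <<'E'
from h import *
c=wristc(); crop(c,140,90,380,270,3,"pics/w15.png")
E
```

```text
[ 501.05  -295.381  127.683    3.142   -0.       2.153    0.071   -0.248    0.037   -0.037    0.037    0.007   -0.005   91.824]
[0.482 0.385 0.244 0.036 0.011 0.028 0.    0.124]
```

View pics/w15.png

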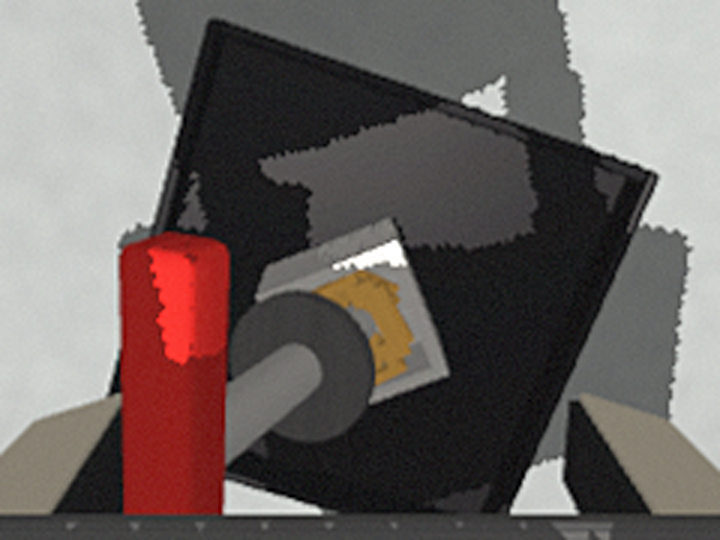

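The puller follows the finger as it opens, leaning about 20°. It was released slightly off the plug's axis. I close gently to bring it upright, re-centre, and release again.

Emit:
step_arm:
  increments: "0 0 0 0 0 0 0.8;0 0 0 0 0 0 0.6;0 0 0 0 0 0 0.45;0 0 0 0 0 0 0.3;0 0 0 0 0 0 0.15;0 0 0 0 0 0 0;0 0 0 0 0 0 -0.15;0 0 0 0 0 0 -0.3;0 0 0 0 0 0 -0.4;0 0 0 0 0 0 -0.5;0 0 0 0 0 0 -0.6;0 0 0 0 0 0 -0.7;0 0 0 0 0 0 -1;0 0 0 0 0 0 -1"

```text
time: 36.52
tool_pos: [501.1, -295.4, 127.8]
tcp_rot: [3.141, 0.0, 2.153]
contact_force: [0.2, -0.1, 0.9]
grip_width: 15.5
```

```bash
python3 st.py
python3 - <<'E'
from h import *
c=wristc(); crop(c,140,90,380,270,3,"pics/w16.png")
E
```

```text
[ 501.096 -295.388  127.732    3.141    0.       2.153    0.184    0.118    1.078    0.029   -0.038   -0.039   -0.007   15.726]
[0.502 0.242 0.159 0.016 0.015 0.01  0.    0.18 ]
```

View pics/w16.png

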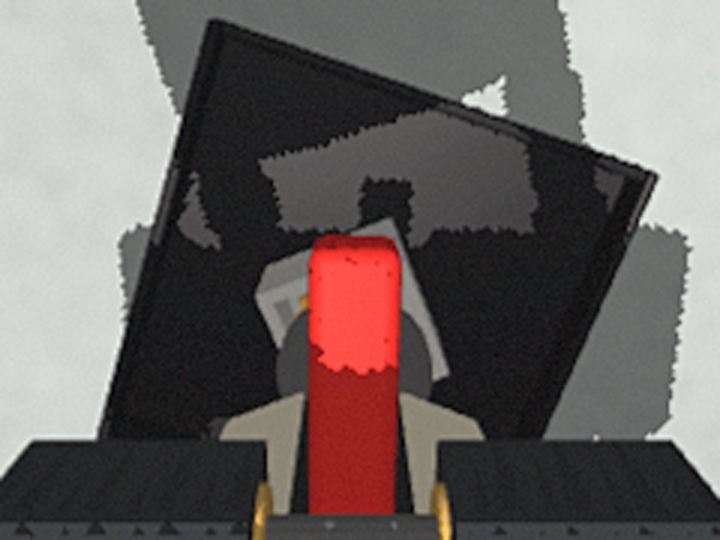

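Emit:
step_arm:
  increments: "0 0 0 0 0.4 -0.5 -1;0 0 0 0 0.7 -1 -1;0 0 0 0 0.7 -1 -1;0 0 0 0 0.7 -1 -0.62;0 0 0 0 0.7 -1 -0.59;0 0 0 0 0.7 -1 -0.56;0 0 0 0 0.7 -1 -0.53;0 0 0 0 0.7 -1 -0.53;0 0 0 0 0.7 -1 -0.53"

```text
time: 37.9
tool_pos: [501.7, -295.0, 128.7]
tcp_rot: [3.141, -0.0, 2.153]
contact_force: [0.6, 0.5, 0.6]
grip_width: 21.7
```

```bash
python3 st.py
python3 - <<'E'
from h import *
c=wristc(); crop(c,140,90,380,270,3,"pics/w17.png")
E
```

```text
[ 501.642 -295.005  128.692    3.141   -0.       2.153    0.016    0.428    0.27    -0.049    0.017   -0.014   -0.      21.61 ]
[0.408 0.248 0.41  0.011 0.019 0.008 0.    0.118]
```

View pics/w17.png

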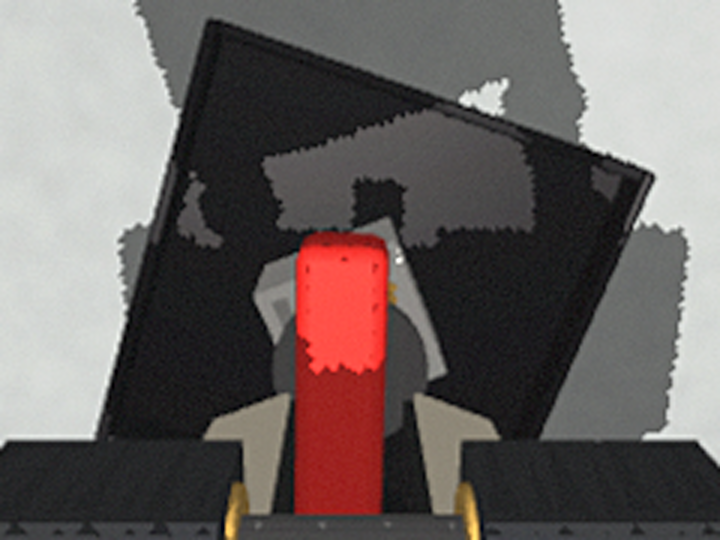

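Emit:
step_arm:
  increments: "0 0 0 0 0 0 -1;0 0 0 0 0 0 -1;0 0 0 0 0 0 -1;0 0 0 0 1.5 0 -1;0 0 0 0 2.5 0 -1;0 0 0 0 2.5 0 -1;0 0 0 0 2.5 0 -0.62;0 0 0 0 2.5 0 -0.58;0 0 0 0 2.5 0 -0.54;0 0 0 0 2.5 0 -0.5;0 0 0 0 2.5 0 -0.5;0 0 0 0 2.5 0 -0.5"

```text
time: 39.65
tool_pos: [503.7, -293.6, 128.7]
tcp_rot: [3.141, -0.0, 2.153]
contact_force: [0.4, -0.8, -0.8]
grip_width: 22.9
```

```bash
python3 st.py
python3 - <<'E'
from h import *
c=wristc(); crop(c,140,90,380,270,3,"pics/w18.png")
E
```

```text
[ 503.733 -293.622  128.689    3.141   -0.       2.153    0.254   -0.604   -0.026   -0.063    0.002   -0.012   -0.      22.9  ]
[0.506 0.274 0.661 0.031 0.025 0.018 0.    0.124]
```

View pics/w18.png

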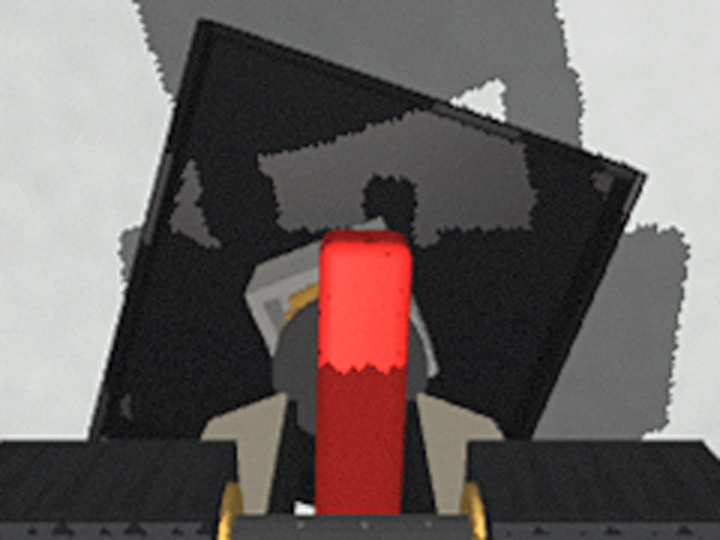

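Emit:
step_arm:
  increments: "0 0 0 0 0 0 -0.45;0 0 0 0 0 0 -0.4;0 0 0 0 0 0 -0.35;0 0 0 0 0 0 -0.3;0 0 0 0 0 0 -0.3"

```text
time: 40.52
tool_pos: [503.7, -293.6, 128.7]
tcp_rot: [3.141, -0.0, 2.153]
contact_force: [-0.0, 0.8, 1.5]
grip_width: 32.3
```

```bash
python3 st.py
python3 - <<'E'
from h import *
c=wristc(); crop(c,140,90,380,270,3,"pics/w19.png")
E
```

```text
[ 503.733 -293.617  128.688    3.142   -0.       2.153   -0.113    0.222    0.667   -0.047   -0.003    0.001   -0.      32.173]
[0.319 0.489 0.538 0.019 0.021 0.036 0.    0.107]
```

View pics/w19.png

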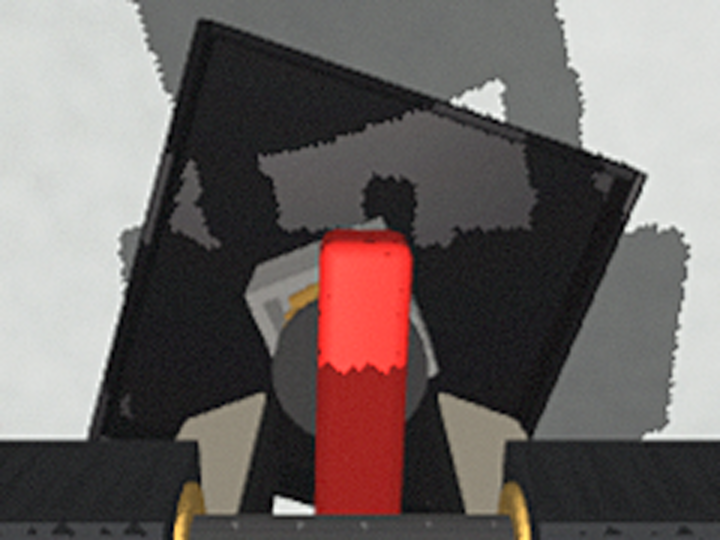

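It now stands by itself: the bar didn't move while the fingers opened. I open fully and back straight up.

Emit:
step_arm:
  increments: "0 0 0 0 0 0 -0.1;0 0 0 0 0 0 0.1;0 0 0 0 0 0 0.3;0 0 0 0 0 0 0.5;0 0 0 0 0 0 0.7;0 0 0 0 0 0 0.9;0 0 0 0 0 0 1;0 0 0 0 0 0 1;0 0 0 0 0 -3 1;0 0 0 0 0 -10 1;0 0 0 0 0 -22 1;0 0 0 0 0 -40 1;0 0 0 0 0 -60 1;0 0 0 0 0 -80 1;0 0 0 0 0 -100 1;0 0 0 0 0 -110 1;0 0 0 0 0 -110 1;0 0 0 0 0 -110 1"

```text
time: 43.02
tool_pos: [503.4, -293.4, 238.0]
tcp_rot: [-3.141, -0.001, 2.153]
contact_force: [0.6, 1.2, -0.2]
grip_width: 91.6
```

```bash
python3 st.py
python3 - <<'E'
from h import *
c=wristc(); crop(c,140,60,380,240,3,"pics/w20.png")
s=capture("scene"); d=capture("side")
crop(s,150,110,270,230,5,"pics/s20.png");crop(d,230,190,400,340,4,"pics/d20.png")
E
```

```text
[ 503.433 -293.416  237.871   -3.141   -0.002    2.153    0.083    0.218   -0.271   -0.05     0.042    0.007    0.      91.689]
[0.402 0.662 0.317 0.053 0.011 0.019 0.    0.065]
```

View pics/w20.png

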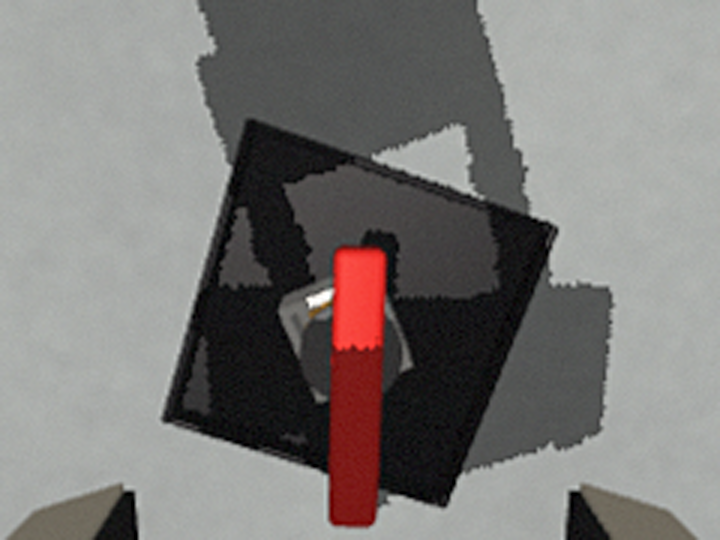

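View pics/s20.png

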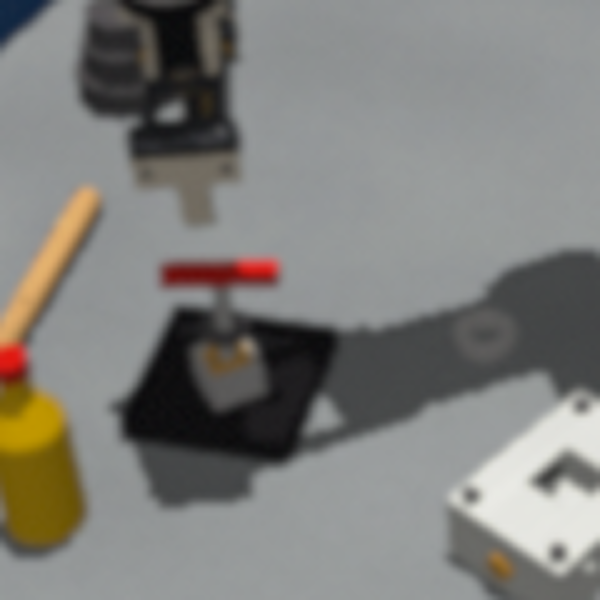

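View pics/d20.png

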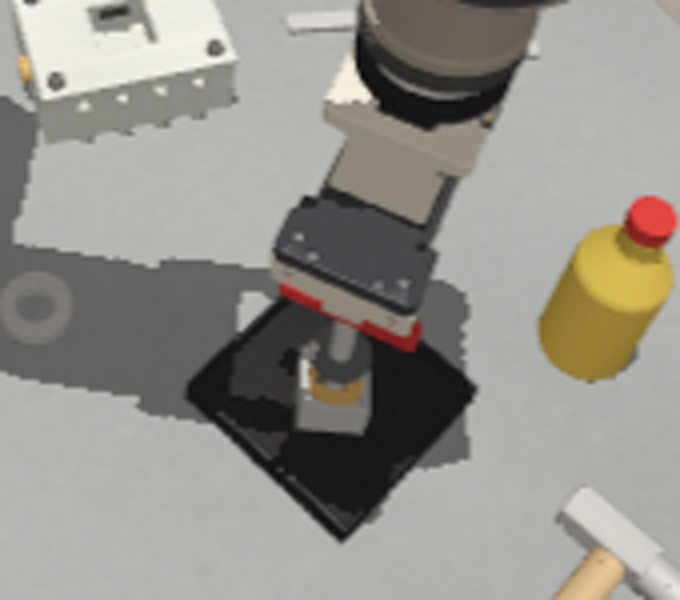

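Run:
```python
from h import *
s=capture("scene"); cv2.imwrite("pics/end.png",s["frame"][:,:,::-1])
print(get_obs()["time"]); print(close_job())
```

```text
43.425
the job is handed in; nothing more can be done
None
```

View pics/end.png

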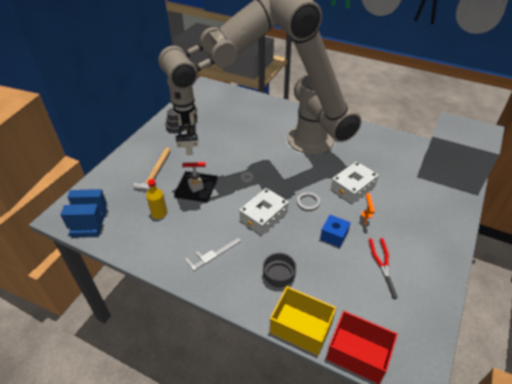

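The job is done and handed in at 43.4 s: the plug stands in the black tray with the red puller screwed into it.

- **Threading:** I took the red puller from the blue holder and pressed it on the plug at about 4–5 N. The head dropped into the slot, and I turned it clockwise about 0.95 rad, keeping it pressed. I stopped when the torque reached about 0.18 N m, under the 0.4 N m limit.
- **Lift and placing:** I drew the plug straight up out of the farther casting and set it down gently. The force reading eased from −7 N to about −1.5 N as the tray took the weight.

**One thing went wrong and was mended.** On first release the puller leaned on a finger, to about 20° as the fingers opened fully. I brought it upright, moved it about 3 mm sideways and released it again. It then stood by itself, and the bar did not move as the fingers opened.

**Last checks:** the gripper is about 90 mm clear with no contact force, and the plug is upright near the tray's middle. In the final picture the other things look where they were. I saw no sign of the puller turning back in the thread, but could only judge that from the bar's angle. Two wrist-camera readings of position differed by about 3 mm (the tray centre, and the bar along its own length), which did not affect the result.

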